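# Turn a heat sink contact-face up in a turn-over jig

### The arm

A 7-joint arm with a two-finger parallel gripper is mounted at the origin on the work surface. World frame = base frame: x ahead of the robot, y to its left, z up, the work surface at z = 0. Lengths are in m, angles in rad, forces in N, time in s.
With the tool pointing down it reaches from about 0.425 to 0.925 m from the base axis. Payload 6.8 kg.
Tool frame: the origin (TCP) lies on the front face of the gripper's body, between the roots of the fingers; the fingertips stand 73 mm ahead of it and the grasp point (between the pads) lies 54 mm ahead of it (tcp_to_tips is the distance from the TCP to the fingertips, in m); z points along the fingers, x is the direction in which the jaws open and shut, and the axes are right-handed (so a half turn about z gives the same grasp; the last joint's range is limited). The gripper opens to 85 mm and grips with 20 to 120 N. Pads are 22 mm wide; open, the fingers measure 114 mm over their backs; the gripper's body (76 mm by 85 mm) begins 54 mm behind the grasp point. The pads swing forward as they close: fully open they stand 13 mm farther back than shut.
Start: joints at [1.04, 0.477, 0.022, 1.555, -0.011, 1.109, -0.083], TCP at [0.277, -0.616, 0.304] pointing down, gripper open.
Joint ranges: [-2.96, 2.96], [-0.34, 2.1], [-1.41, 1.46], [0.24, 2.44], [-1.37, 4.51], [0.17, 1.92], [-2.96, 2.96]. Speed limits (rad/s): [2.39, 2.39, 3.14, 3.14, 3.14, 3.14, 3.14].

### API

Orientations are given as a unit quaternion [w, x, y, z].
In Python, from station import get_obs, read_camera, hand_in, look_for, silhouettes, tcp_to_tips gives the robot as it stands. The module is installed in compiled form; this text tells all that it offers.
- The arm moves only by the tool apply_moves, never from a script. Its argument "moves" is a list of rows, each a list of 3 entries, a list of its own where there are three numbers: the shift along the tool's x, y, z in units of 25 mm (1.0 is 25 mm), then the turn, a rotation vector about the tool's x, y, z in units of 10 degrees (1.0 is 10 degrees), then the gripper's target within -1 to 1 (fully open at 1, half-way at 0, shut at -1). In form: [[[dx, dy, dz], [rx, ry, rz], jaw], ...]. A call has 1 to 20 rows; each row is the pose to reach, as a shift and turn from the pose commanded when the call began, along the tool's axes at that moment; what a row does not reach only later rows make up. A row lasts 1/8 s, in which the tool goes at most 62.5 mm and 10.7 degrees, less where a joint would pass 70% of its speed; a pose out of reach is approached as far as the arm can. A call with a gripper value outside its range is refused whole. The fingers move at their own pace and stop on an object; "force" is the grip in N (left out, the last holds). Time passes only in rows, so rows that repeat a pose let the fingers close. It gives the time, the measured TCP pose, the force and the opening at its end, in the units of the state.
- get_obs(): the state, without advancing time (a new reading comes with each control period).
- read_camera(name): name is "scene" or "top" or "wrist"; returns a dict with "color" (384x512x3 uint8, red, green, blue), "mtx" (3x3 intrinsics, pixels), "eye" and "rotation" of the camera in the world; the wrist camera has in their place "hand_eye" (4x4, takes a point from camera to tool coordinates, whose origin is the TCP and whose axes are the tool frame's). Camera axes: x right, y up, looking along -z (the intrinsics and any distortion apply to the point x, -y, -z); pixel columns grow to the right and rows downward; lengths in m; the calibration is good to about 2 mm. A picture is of the moment at which its call begins: read the wrist's pose just before it. There is no depth.
- hand_in(): hands the job in, once; it reports no verdict.
Trained networks look in the newest picture that a camera, given by its name, has taken for a name from the list of things; names that differ only in an ending like _2 or _b are one class to them, and where a whole thing is asked for, a point or a joint stands for the part that bears it (a point fixed in the world has none). Each returns a list of dicts, best first, with "conf" (0 to 1); they miss things now and then, are a little off and sometimes report something else, mostly with a low value. They report only what shows in the picture. A call takes as long as a camera call.
- look_for(camera, query): "pixel" ([row, column] in pixels, amid what is visible of it).
- silhouettes(camera, query): "mask" (384x512 bool, what is visible of it) and "pixel" ([row, column] in pixels, amid what is visible of it).
The state is a dict: "t": time; "q": joint angles; "joint_vel": joint speeds; "joint_torque": joint torques, N m; "eef_pos": TCP position; "tool_rot": TCP orientation; "contact_force": force on the tool from outside, world axes, zero at the start; "torque": the same for the moment, N m; "gripper_width": opening from 0.0 (shut) to 1.0 (fully open).
Only numpy, scipy, OpenCV 4.12 (cv2) and the standard library are available. Lean on these libraries where they do the work, as an engineer would, in place of code of your own. Each camera call takes 0.05 s, during which the arm holds its last target.

### The job

Turn the eared heat sink over in the clamshell jig so that its bare contact face is up for cleaning: lay it fins up and fully home in the keyed nest of the loading leaf, fold the empty receiving leaf gently down on it, and swing the two leaves over together, so that it never tumbles loose. Then lay the loading leaf back open, leaving the heat sink upside down and fully home in the receiving leaf, with both leaves on their rests; do not crush the fins and leave everything else on the bench alone.

Things in the scene. Friction and masses are not known exactly. Their poses are not given: they have to be found in the camera images.
- heatsink_centre (a point): Eared aluminium heat sink 0.22-0.42 kg. Block 140 (x) x 56 (y) x 32 mm (z): 8 mm foot, fins along x above. Ears 14 mm long, 8 mm thick on the foot's ends: one mid +x end (20 wide), two at the -x corners (17 wide, 22 gap). Starts fins up on the bench, x roughly along bench y (yaw 1.0-2.1). Point: block centre, 16 mm up. x to the single ear, z to fin tips. Grip across the 56 mm, mid-length.
- spare_sink: Another aluminium heat sink, without ears, 100 x 50 x 42 mm, lying near the eared one (the two change places from start to start). Leave alone. Origin in the middle of its underside.
- jig: Turn-over jig fixed to the bench: aluminium base plate 250 x 250 x 12 mm, two end brackets with a 12 mm spindle, and two black leaves hinged on it, resting on props and sloping up and outward 30 degrees like a shallow V: the loading leaf on the +y side, the receiving leaf on the -y side. Origin on the bench under the middle of the spindle; x along the spindle, z up.
- spindle (a point): Middle of the spindle, the common hinge axis, 55 mm above the bench; axes as the jig's. Each leaf plate is 200 mm along the spindle and reaches 30 to 132 mm from its axis; its inner face lies 16 mm below the plane through the axis, so two folded leaves are parallel, 32 mm apart: the height of the heat sink. The leaves do not touch each other, they bear on the heat sink between them.
- leaf_a (a joint): Angle (rad) of the loading leaf: 0 = open on its rest (as it starts), growing as it swings up and over; 2.094 = folded on the receiving leaf when that is on its rest. No latch: stiff hinge (friction 0.3 N m), stays where put when empty. With the leaves folded together, lifting this leaf's handle pushes the heat sink and the other leaf ahead of it, all the way over.
- leaf_b (a joint): Angle (rad) of the receiving leaf: 0 = open on its rest, growing as it swings up and over; 2.094 = folded down on the loading leaf when that is on its rest. Starts at 0 to 0.3. Stiff hinge (friction 0.6 N m): it stays where it is put, also with the heat sink lying on it, so it does not run ahead when pushed over.
- nest_a (a point): Place of the heat sink's centre when home in the loading leaf: 85 mm from the spindle axis, 16 mm above the plate. x as spindle x, y outward along the leaf, z out of the leaf. Grey walls 12 mm high, 1.5 mm play each side: a slot for the single ear at +x, a block between the two ears at -x, so it fits only x along x. Side walls 39 to 67 mm from the middle; the sides between are open for fingers.
- nest_b (a point): Place of the heat sink's centre when home, upside down, in the receiving leaf: 85 mm from the spindle axis, 16 mm above the plate. y outward along the leaf, z out of the leaf, x against the spindle's x. Walls 10 mm high with slanted lead-ins, 3 mm play on each side round the finned block.
- handle_a (a point): Middle of the loading leaf's handle: a round steel bar 10 mm thick, 60 mm long, parallel to the spindle and 190 mm from its axis, 45 mm from the leaf's middle towards the spindle's -x end, on two arms 70 mm apart with 50 mm free between bar and plate for a finger. Axes as nest_a. 150 mm above the bench at rest.
- handle_b (a point): Middle of the receiving leaf's handle: the same bar, 190 mm from the spindle axis, 45 mm from the leaf's middle towards the spindle's +x end, so the two handles lie side by side (90 mm apart) when the leaves are folded together. Axes as nest_b.
- heatsink: The eared heat sink again: its origin, in the middle of its underside. Same axes.
- fan: Black cooling fan lying flat, 120 x 120 x 25 mm. Leave alone.
- screwdriver: Screwdriver, 180 mm long. Leave alone.
- brush: Brush, 170 mm long. Leave alone.
- jar: Small jar, 48 mm across, 50 mm high, beside the jig. Leave alone.
- mug: White mug, 85 mm high. Leave alone.
- tray: Steel screw tray, 90 x 130 x 22 mm. Leave alone.

How it is judged:
By the outcome, as a careful person would: the job done as asked, in the order asked, and still so for the second after the job is handed in, with the robot touching nothing.
It also fails if it takes over 72 s, if anything falls off the work surface, if the arm or the gripper's body presses on something with over 40 N, if the wrist force passes 120 N, or if a joint passes its speed limit or range.

## Working session

There is one attempt and no reset: what is moved stays moved. The work goes in short steps, Python scripts to look and compute and a tool call to move; the robot and the scene stay as the last step left them, time stands still between calls to the robot, and variables do not carry over. Pictures are saved under pics/ and viewed, and the job is handed in when it is done.

Besides the shell and the picture viewer there is one more tool, called after "Request:" by a JSON object that holds its "name" and its "arguments". apply_moves: Moves the arm, as the interface text tells. Its arguments: {"type":"object","properties":{"moves":{"type":"array"},"force":{"type":"number"}},"required":["moves"]}

```bash
ls; mkdir -p pics; python3 - <<'E'
from station import *
import cv2,numpy as np
o=get_obs(); print({k:np.round(v,3) for k,v in o.items()}, tcp_to_tips)
for n in ["scene","top","wrist"]:
    c=read_camera(n); cv2.imwrite(f"pics/{n}0.png",cv2.resize(c["color"][:,:,::-1],(800,600)))
    print(n,c["mtx"],{k:np.round(v,4) for k,v in c.items() if k not in("color","mtx")})
    for q in ["heatsink","spare_sink","jig","handle_a","handle_b","leaf_a","leaf_b","jar","mug"]:
        print(q,[(np.round(d["conf"],2),np.round(d["pixel"])) for d in look_for(n,q)][:3])
E
```

```text
pics
{'t': np.float64(0.0), 'q': array([ 1.04 ,  0.478,  0.022,  1.556, -0.011,  1.109, -0.083]), 'joint_vel': array([ 0.002, -0.001,  0.001, -0.002,  0.001, -0.001, -0.001]), 'joint_torque': array([-1.0000e-03, -5.9645e+01,  1.6080e+00, -2.8120e+01,  1.2000e-02,
        9.0000e-03,  0.0000e+00]), 'eef_pos': array([ 0.277, -0.615,  0.303]), 'tool_rot': array([-0.   ,  0.84 , -0.543, -0.001]), 'contact_force': array([ 0.608,  0.602, -0.021]), 'torque': array([ 0.018, -0.003,  0.06 ]), 'gripper_width': np.float64(0.998)} 0.0726
scene [[403.03089662   0.         260.75074056]
 [  0.         403.03089662 187.67995336]
 [  0.           0.           1.        ]] {'eye': array([ 1.0777, -0.6112,  0.5963]), 'rotation': array([0.8083, 0.4724, 0.1681, 0.3084])}
heatsink [(np.float64(0.98), array([280., 102.])), (np.float64(0.7), array([323., 155.]))]
spare_sink [(np.float64(0.74), array([325., 151.]))]
jig [(np.float64(0.87), array([209., 281.]))]
handle_a [(np.float64(0.7), array([184., 292.])), (np.float64(0.67), array([208., 261.]))]
handle_b [(np.float64(0.7), array([184., 292.])), (np.flo
[... 1069 characters left out ...]
, 192.])), (np.float64(0.96), array([183., 253.]))]
leaf_b [(np.float64(0.98), array([202., 192.])), (np.float64(0.96), array([183., 253.]))]
jar [(np.float64(0.53), array([207., 319.]))]
mug [(np.float64(0.62), array([133., 131.]))]
wrist [[334.76796138   0.         254.58691134]
 [  0.         334.76796138 193.95022711]
 [  0.           0.           1.        ]] {'hand_eye': array([[ 1.000e+00, -0.000e+00,  3.000e-04, -1.300e-03],
       [ 0.000e+00, -9.630e-01, -2.695e-01, -6.700e-02],
       [ 3.000e-04,  2.695e-01, -9.630e-01, -7.140e-02],
       [ 0.000e+00,  0.000e+00,  0.000e+00,  1.000e+00]])}
heatsink []
spare_sink []
jig []
handle_a []
handle_b []
leaf_a []
leaf_b []
jar []
mug []
```

View pics/scene0.png

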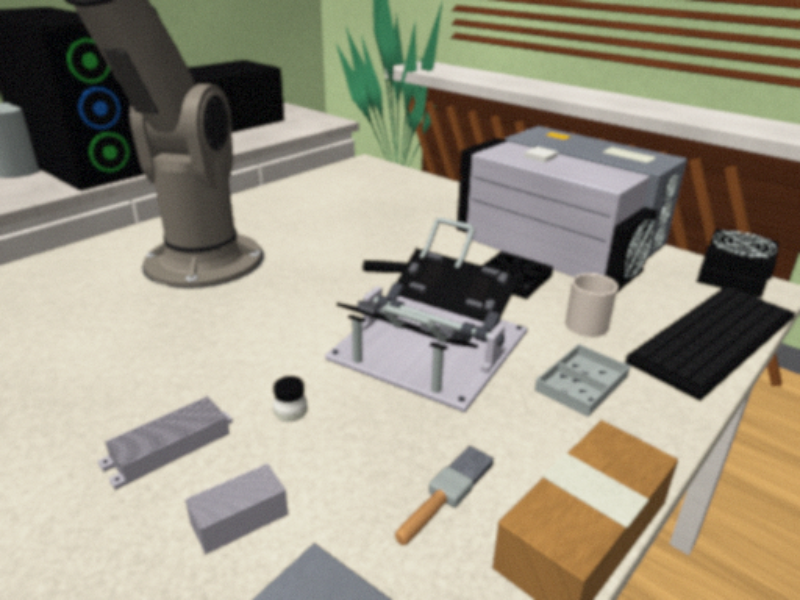

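View pics/top0.png

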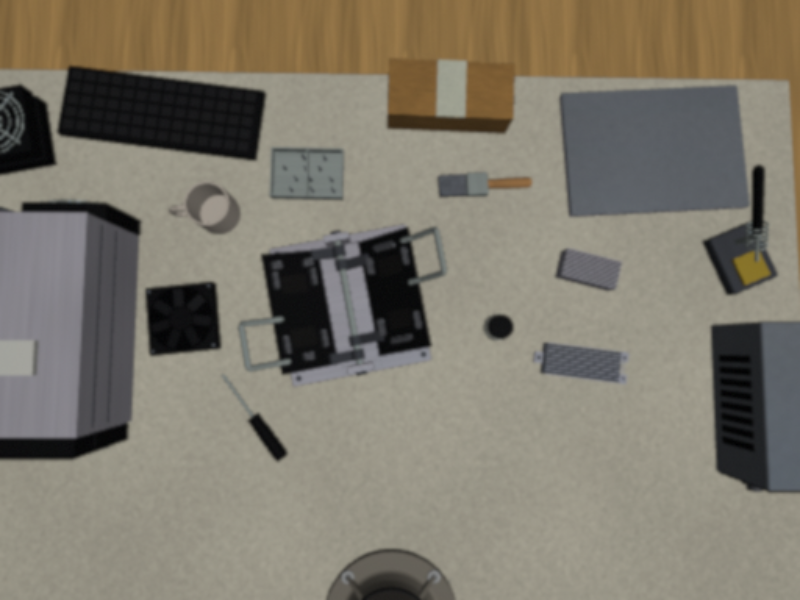

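View pics/wrist0.png

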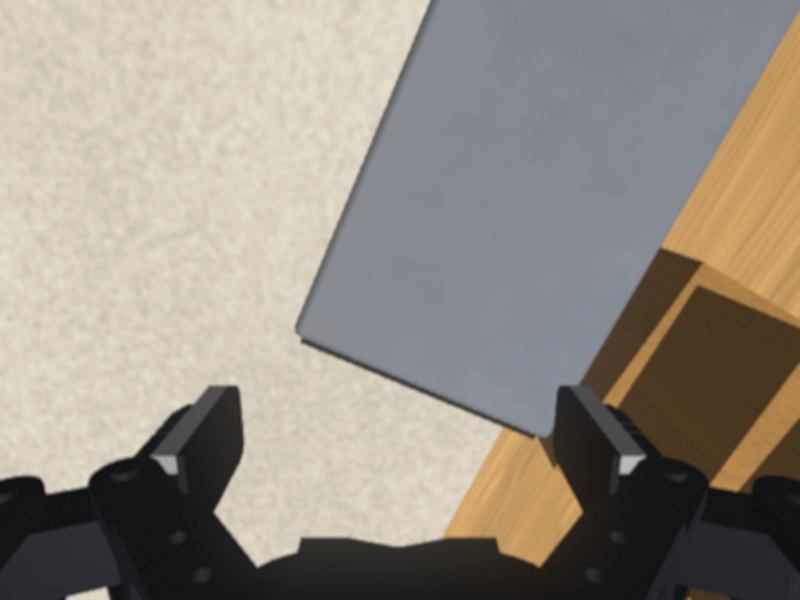

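```bash
cat > h.py <<'E'
from station import *
import cv2,numpy as np
from scipy.spatial.transform import Rotation as R
def q2R(q): return R.from_quat([q[1],q[2],q[3],q[0]]).as_matrix()
def cam(n):
    o=get_obs(); c=read_camera(n)
    if n=="wrist":
        T=np.eye(4);T[:3,:3]=q2R(o["tool_rot"]);T[:3,3]=o["eef_pos"];W=T@c["hand_eye"]
        c["Rm"],c["e"]=W[:3,:3],W[:3,3]
    else:
        r=np.array(c["rotation"]); c["Rm"]=q2R(r) if r.size==4 else r; c["e"]=np.array(c["eye"])
    return c
def proj(c,P):
    p=(np.atleast_2d(P)-c["e"])@c["Rm"]; K=c["mtx"]
    return np.c_[K[1,2]+K[1,1]*(-p[:,1])/(-p[:,2]), K[0,2]+K[0,0]*p[:,0]/(-p[:,2])]  # row,col
def ray(c,rc):
    K=c["mtx"]; d=np.array([(rc[1]-K[0,2])/K[0,0],-(rc[0]-K[1,2])/K[1,1],-1.]); return c["Rm"]@d
def onz(c,rc,z):
    d=ray(c,rc); return c["e"]+d*(z-c["e"][2])/d[2]
def tri(obs):
    A=np.zeros((3,3));b=np.zeros(3)
    for c,rc in obs:
        d=ray(c,rc);d/=np.linalg.norm(d);M=np.eye(3)-np.outer(d,d);A+=M;b+=M@c["e"]
    return np.linalg.solve(A,b)
def save(c,name,z=None,scale=None,crop=None):
    im=c["color"][:,:,::-1]
    if crop: im=im[crop[0]:crop[1],crop[2]:crop[3]]
    s=min(800/im.shape[1],600/im.shape[0]); cv2.imwrite("pics/"+name,cv2.resize(im,None,fx=s,fy=s,interpolation=cv2.INTER_CUBIC)); print(name,"scale",s)
def rows(Rt,pt,R0,p0):
    "units from commanded pose R0,p0 to target"
    d=R0.T@(pt-p0)/0.025; w=R.from_matrix(R0.T@Rt).as_rotvec()*18/np.pi
    return np.round(d,3).tolist(),np.round(w,3).tolist()
E
python3 - <<'E'
from h import *
t=cam("top"); s=cam("scene"); 
save(t,"topjig.png",crop=(130,260,140,300)); save(t,"topsink.png",crop=(140,260,330,410)); save(s,"scjig.png",crop=(130,270,190,350))
f=800/512
for n,(r,c_) in dict(ear1=(357,538),sinkL=(362,542),sinkR=(362,624),ears2=(362,625)).items(): print(n,onz(t,(r/f,c_/f),.02))
for n,(r,c_) in dict(spTop=(235,335),spBot=(370,362),mid=(302,349)).items(): print(n,onz(t,(r/f,c_/f),.055))
for n,(r,c_) in dict(hL=(346,248),hR=(253,438)).items(): print(n,onz(t,(r/f,c_/f),.15))
for q in("heatsink","spare_sink","jar"):
  a=look_for("top",q);print(q,onz(t,a[0]["pixel"],.02))
m=silhouettes("top","heatsink")[0]["mask"]; rect=cv2.minAreaRect(np.argwhere(m)[:,::-1].astype(np.float32));print(rect)
E
```

```text
topjig.png scale 4.615384615384615
topsink.png scale 5.0
scjig.png scale 4.285714285714286
ear1 [ 0.45110828 -0.26090834  0.02      ]
sinkL [ 0.44234552 -0.26789196  0.02      ]
sinkR [ 0.44298485 -0.41413207  0.02      ]
ears2 [ 0.44299267 -0.41592106  0.02      ]
spTop [0.65975002 0.09746864 0.055     ]
spBot [0.42844534 0.0486115  0.055     ]
mid [0.54394469 0.07198098 0.055     ]
hL [0.46832209 0.22085647 0.15      ]
hR [ 0.61525725 -0.07214015  0.15      ]
heatsink [ 0.44645934 -0.34036486  0.02      ]
spare_sink [ 0.61246017 -0.35650409  0.02      ]
jar [ 0.50534647 -0.1936386   0.02      ]
((371.090576171875, 231.1730194091797), (60.754390716552734, 21.435197830200195), 7.352379322052002)
```

View pics/topjig.png

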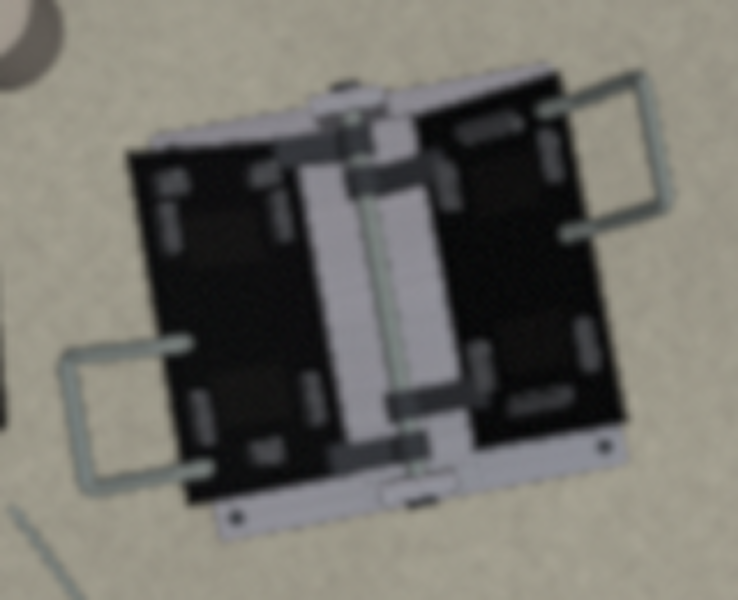

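View pics/scjig.png

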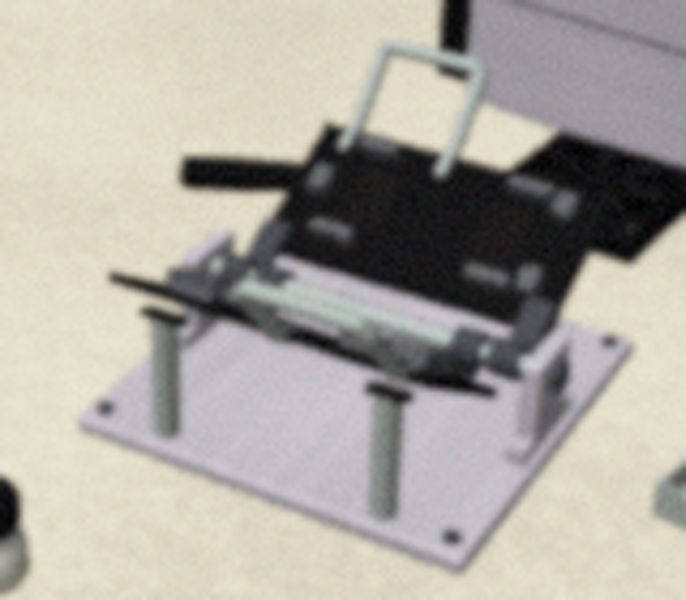

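View pics/topsink.png

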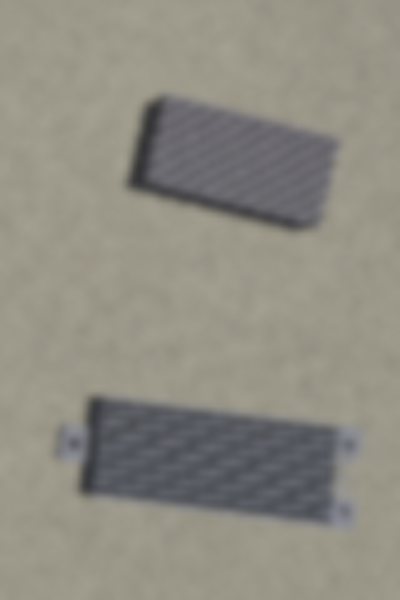

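Request:
{"name": "apply_moves", "arguments": {"moves": [[[-20.3,-20.7,-4],[0,0,1.2],1],[[-20.3,-20.7,-4],[0,0,1.2],1],[[-20.3,-20.7,-4],[0,0,1.2],1],[[-20.3,-20.7,-4],[0,0,1.2],1],[[-20.3,-20.7,-4],[0,0,1.2],1],[[-20.3,-20.7,-4],[0,0,1.2],1],[[-20.3,-20.7,-4],[0,0,1.2],1],[[-20.3,-20.7,-4],[0,0,1.2],1],[[-20.3,-20.7,-4],[0,0,1.2],1],[[-20.3,-20.7,-4],[0,0,1.2],1],[[-20.3,-20.7,-4],[0,0,1.2],1],[[-20.3,-20.7,-4],[0,0,1.2],1],[[-20.3,-20.7,-4],[0,0,1.2],1],[[-20.3,-20.7,-4],[0,0,1.2],1],[[-20.3,-20.7,-4],[0,0,1.2],1]]}}

```text
t: 3.68
eef_pos: [0.5404, 0.0578, 0.4037]
tool_rot: [0.0, 0.778, -0.629, 0.0]
contact_force: [0.6, -0.6, 0.2]
gripper_width: 0.998
```

```bash
python3 - <<'E'
from h import *
o=get_obs();print(o["eef_pos"],o["tool_rot"],np.round(o["q"],3),o["t"])
w=cam("wrist"); save(w,"w1.png")
import pickle; pickle.dump({k:w[k] for k in("mtx","Rm","e")},open("w1.pkl","wb")); cv2.imwrite("pics/w1raw.png",w["color"][:,:,::-1])
E
```

```text
[0.54042981 0.05780856 0.40369677] [ 4.52457078e-04  7.77540274e-01 -6.28832975e-01  8.56676368e-05] [ 0.108  0.204 -0.386  1.721  0.082  1.233 -1.658] 3.675
w1.png scale 1.5625
```

View pics/w1.png

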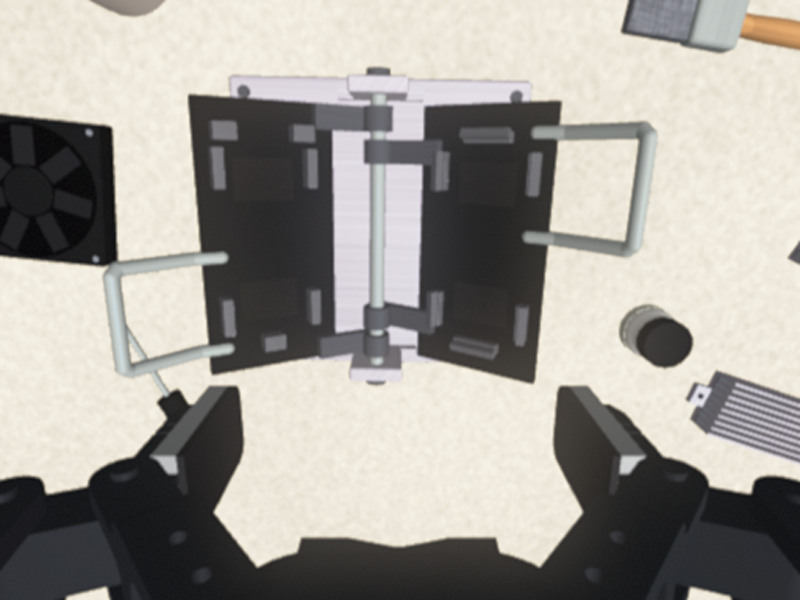

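```bash
cat > jig.py <<'E'
from h import *
from scipy.optimize import least_squares
def leafpt(side,th,x,r,h):
    # jig coordinates; h relative to axis plane
    a=np.pi/6+th; u=np.array([np.cos(a),np.sin(a)]); n=np.array([-np.sin(a),np.cos(a)])
    y,z=u*r+n*h
    return np.array([x,y if side=='a' else -y,0.055+z])
def J2W(p,P):
    c,s=np.cos(p[2]),np.sin(p[2]); P=np.atleast_2d(P)
    return np.c_[p[0]+c*P[:,0]-s*P[:,1],p[1]+s*P[:,0]+c*P[:,1],P[:,2]]
E
python3 - <<'E'
from jig import *
import pickle
w=pickle.load(open("w1.pkl","rb"))
f=800/512
obs=[('a',.1,.132,-.016,190,95),('a',-.1,.132,-.016,213,374),
('b',.1,.132,-.016,561,101),('b',-.1,.132,-.016,534,382),('b',-.1,.03,-.016,418,355),('b',.1,.03,-.016,424,107),
('a',-.045+.035,.190,0,113,268),('a',-.045-.035,.190,0,125,370),('b',.045+.035,.19,0,648,130),('b',.045-.035,.19,0,634,250),
('p',.125,.125,.012,231,77),('p',.125,-.125,.012,530,83)]
def P(p):
    out=[]
    for o in obs:
        if o[0]=='p': out.append([o[1],o[2],o[3]])
        else: out.append(leafpt(o[0],0 if o[0]=='a' else p[3],o[1],o[2],o[3]+(p[4] if o[2]==.19 else 0)))
    return J2W(p,out)
px=np.array([[o[5]/f,o[4]/f] for o in obs])
r=least_squares(lambda p:(proj(w,P(p))-px).ravel(),[.54,.07,.2,.1,0],loss='soft_l1')
print(r.x,np.degrees(r.x[2:4])); print(np.round(r.fun.reshape(-1,2),1))
E
```

```text
[ 0.54058015  0.07526648  0.19208818  0.03168681 -0.00462824] [11.005842    1.81552066]
[[-0.5 -0.2]
 [ 1.2  0.1]
 [-0.1 -0.2]
 [ 0.9 -0.3]
 [ 0.2 -1. ]
 [-0.7 -0.1]
 [ 0.9 -0.5]
 [ 0.4  0.4]
 [ 1.1  2. ]
 [-0.4  0.3]
 [-1.5 -1.8]
 [-1.4  1.9]]
```

```bash
python3 - <<'E'
from jig import *
import pickle
p=[.5406,.0753,.192]
def draw(c,im,thb,col):
    s=1.5625
    def L(pts):
        q=proj(c,J2W(p,pts))[:,::-1]*s
        cv2.polylines(im,[np.round(q*8).astype(np.int32)],False,col,1,cv2.LINE_AA,3)
    for sd,th,sg in(('a',0,-1),('b',thb,1)):
        L([leafpt(sd,th,x,r,-.016) for x,r in((.1,.03),(.1,.132),(-.1,.132),(-.1,.03),(.1,.03))])
        L([leafpt(sd,th,sg*.045+k,.19,0) for k in(-.035,.035)])
    L([[a,b,.012] for a,b in((.125,.125),(.125,-.125),(-.125,-.125),(-.125,.125),(.125,.125))])
    L([[.1,0,.055],[-.1,0,.055]])
w=pickle.load(open("w1.pkl","rb"));im=cv2.resize(cv2.imread("pics/w1raw.png"),(800,600)); draw(w,im,0.03,(0,0,255));draw(w,im,0.15,(0,255,0));cv2.imwrite("pics/ov_w.png",im)
for n in("scene",):
    c=cam(n); im=cv2.resize(c["color"][:,:,::-1].copy(),(800,600)); draw(c,im,0.03,(0,0,255));draw(c,im,.15,(0,255,0)); im=im[200:420,310:550]
    cv2.imwrite(f"pics/ov_{n}.png",cv2.resize(im,None,fx=2.7,fy=2.7))
E
```

```text
(no output)
```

View pics/ov_w.png

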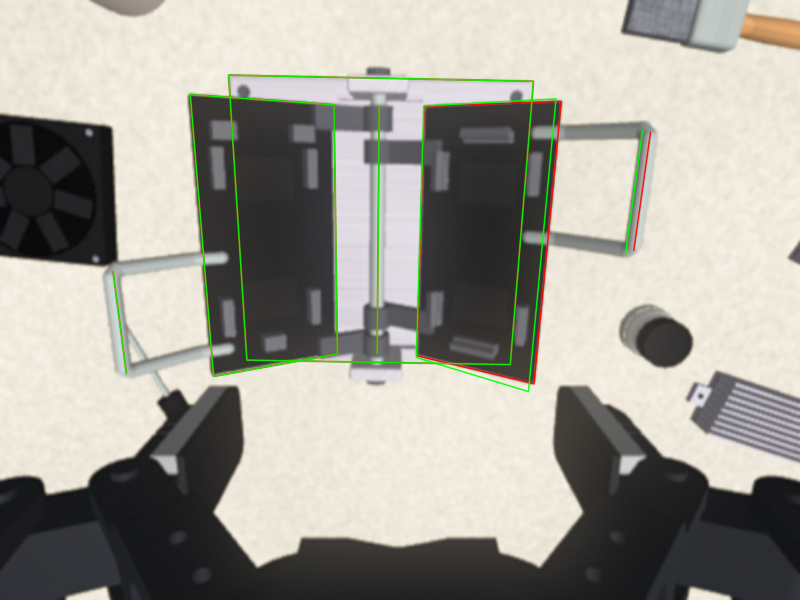

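View pics/ov_scene.png

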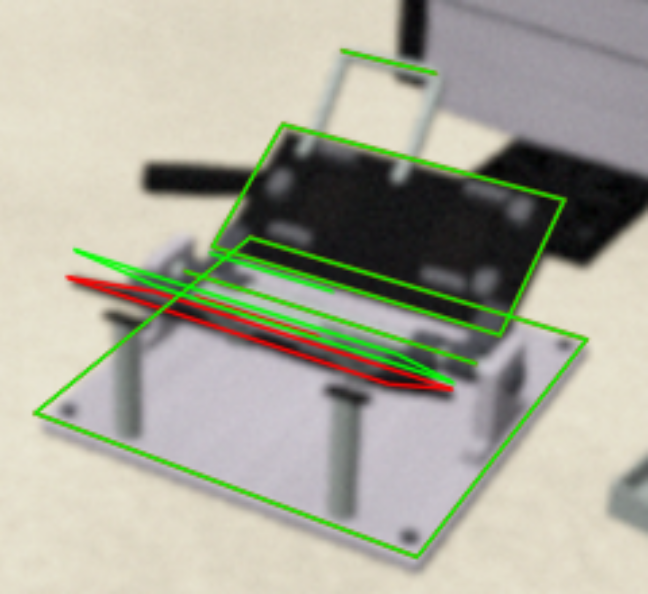

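Request:
{"name": "apply_moves", "arguments": {"moves": [[[14.8,7.2,5],[0,0,-7.0],1],[[14.8,7.2,5],[0,0,-7.0],1],[[14.8,7.2,5],[0,0,-7.0],1],[[14.8,7.2,5],[0,0,-7.0],1],[[14.8,7.2,5],[0,0,-7.0],1],[[14.8,7.2,5],[0,0,-7.0],1],[[14.8,7.2,5],[0,0,-7.0],1],[[14.8,7.2,5],[0,0,-7.0],1],[[14.8,7.2,5],[0,0,-7.0],1],[[14.8,7.2,5],[0,0,-7.0],1],[[14.8,7.2,5],[0,0,-7.0],1]]}}

```text
t: 5.15
eef_pos: [0.4439, -0.3388, 0.2795]
tool_rot: [0.0, 0.998, -0.067, 0.0]
contact_force: [0.9, -0.1, 0.1]
gripper_width: 1.005
```

```bash
python3 - <<'E'
from h import *
o=get_obs();print(o["eef_pos"],o["tool_rot"],np.round(o["q"],3),o["t"])
w=cam("wrist"); save(w,"w2.png")
import pickle; pickle.dump({k:w[k] for k in("mtx","Rm","e")},open("w2.pkl","wb")); cv2.imwrite("pics/w2raw.png",w["color"][:,:,::-1])
E
```

```text
[ 0.44390585 -0.33880407  0.27950963] [ 4.66300628e-05  9.97771328e-01 -6.67243505e-02  4.86196487e-04] [ 0.765  0.327 -0.276  1.849  0.105  0.979  0.31 ] 5.15
w2.png scale 1.5625
```

View pics/w2.png

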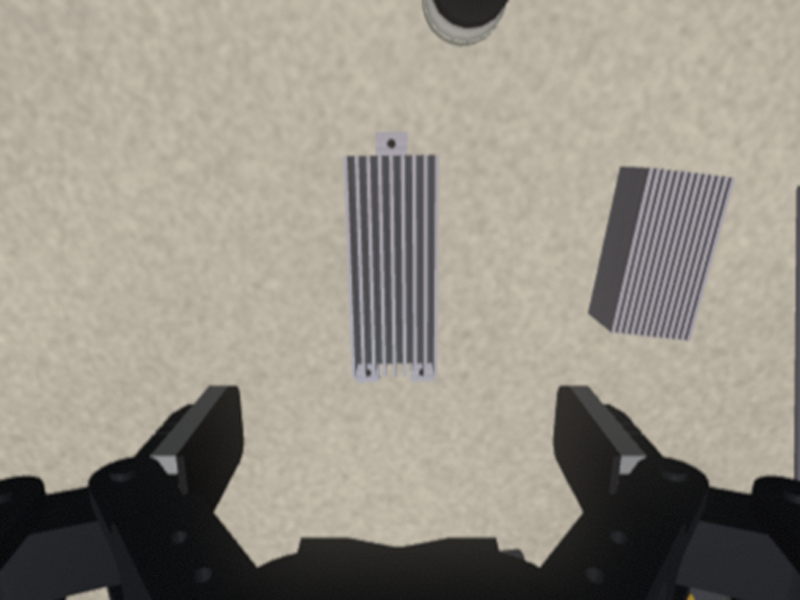

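```bash
python3 - <<'E'
from h import *
from scipy.optimize import least_squares
import pickle
w=pickle.load(open("w2.pkl","rb"));f=1.5625
obs=[(.070,.028,.032,346,156),(.070,-.028,.032,437,155),(.084,.01,.008,377,132),(.084,-.01,.008,407,132),(-.084,.028,.008,355,381),(-.084,-.028,.008,435,380)]
A=np.array(obs);px=A[:,[4,3]]/f
def P(p):
    c,s=np.cos(p[2]),np.sin(p[2]);return np.c_[p[0]+c*A[:,0]-s*A[:,1],p[1]+s*A[:,0]+c*A[:,1],A[:,2]]
r=least_squares(lambda p:(proj(w,P(p))-px).ravel(),[.44,-.34,1.45])
print(r.x,np.degrees(r.x[2]));print(np.round(r.fun.reshape(-1,2),2))
o=get_obs();print("toolx ang",np.degrees(np.arctan2(*q2R(o["tool_rot"])[[1,0],0])))
# target
th=r.x[2]-np.pi/2; Rt=np.array([[np.cos(th),np.sin(th),0],[np.sin(th),-np.cos(th),0],[0,0,-1]])
print(rows(Rt,np.array([r.x[0],r.x[1],.077]),q2R(o["tool_rot"]),o["eef_pos"]))
m=cv2.imread("pics/w2raw.png")
E
```

```text
[ 0.4394036  -0.33866916  1.44755876] 82.93900778334395
[[-0.13 -1.3 ]
 [-0.15  1.55]
 [ 0.16 -0.79]
 [-0.06  0.54]
 [ 0.09  0.36]
 [ 0.25 -0.37]]
toolx ang -7.653110241276612
([-0.185, 0.013, 8.099], [0.001, -0.005, -0.059])
```

```bash
python3 - <<'E'
from h import *
im=cv2.imread("pics/w2raw.png"); 
a=cv2.resize(im[230:320,80:200],None,fx=5,fy=5,interpolation=cv2.INTER_CUBIC); b=cv2.resize(im[230:320,310:430][:,::-1],None,fx=5,fy=5,interpolation=cv2.INTER_CUBIC)
cv2.imwrite("pics/fing.png",np.vstack([a,b])[:, :])
w=read_camera("wrist");K=w["mtx"];H=w["hand_eye"]
for rc in((247.7,153.6),(292,101)):
    d=H[:3,:3]@np.array([(rc[1]-K[0,2])/K[0,0],-(rc[0]-K[1,2])/K[1,1],-1.]);e=H[:3,3]
    for X in(-.0425,-.045,-.057): s=(X-e[0])/d[0]; print(rc,X,e+s*d)
E
```

```text
(247.7, 153.6) -0.0425 [-0.0425     -0.01127012  0.05306409]
(247.7, 153.6) -0.045 [-0.045      -0.00776944  0.06066552]
(247.7, 153.6) -0.057 [-0.057       0.00903381  0.09715241]
(292, 101) -0.0425 [-0.0425     -0.01950909  0.0073527 ]
(292, 101) -0.045 [-0.045      -0.01651177  0.0121614 ]
(292, 101) -0.057 [-0.057      -0.00212464  0.03524315]
```

View pics/fing.png

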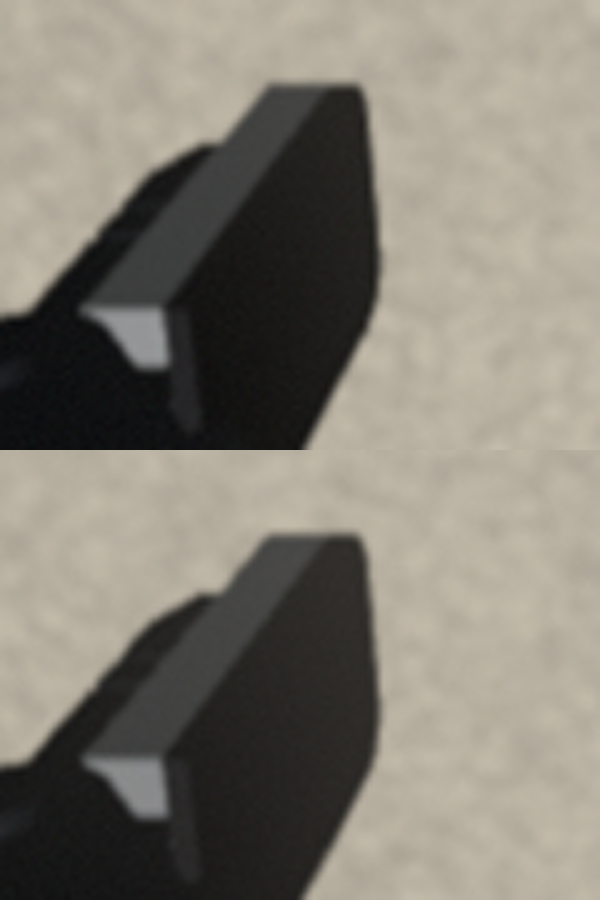

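Request:
{"name": "apply_moves", "arguments": {"moves": [[[-0.14,0,2.5],[0,0,-0.06],1],[[-0.14,0,5],[0,0,-0.06],1],[[-0.14,0,7],[0,0,-0.06],1],[[-0.14,0,8],[0,0,-0.06],1],[[-0.14,0,8.25],[0,0,-0.06],1],[[-0.14,0,8.25],[0,0,-0.06],1]], "force": 35}}

```text
t: 6.0
eef_pos: [0.4403, -0.3396, 0.0732]
tool_rot: [0.0, 0.998, -0.062, 0.0]
contact_force: [0.9, 0.8, 0.6]
gripper_width: 0.999
```

```bash
python3 - <<'E'
from h import *
o=get_obs();print(o["eef_pos"],o["tool_rot"],o["contact_force"],o["t"])
w=cam("wrist"); save(w,"w3.png")
E
```

```text
[ 0.44025048 -0.33959987  0.07324294] [ 1.43470722e-04  9.98054924e-01 -6.23395391e-02  3.59909150e-04] [0.93132854 0.77418671 0.59266604] 6.0
w3.png scale 1.5625
```

View pics/w3.png

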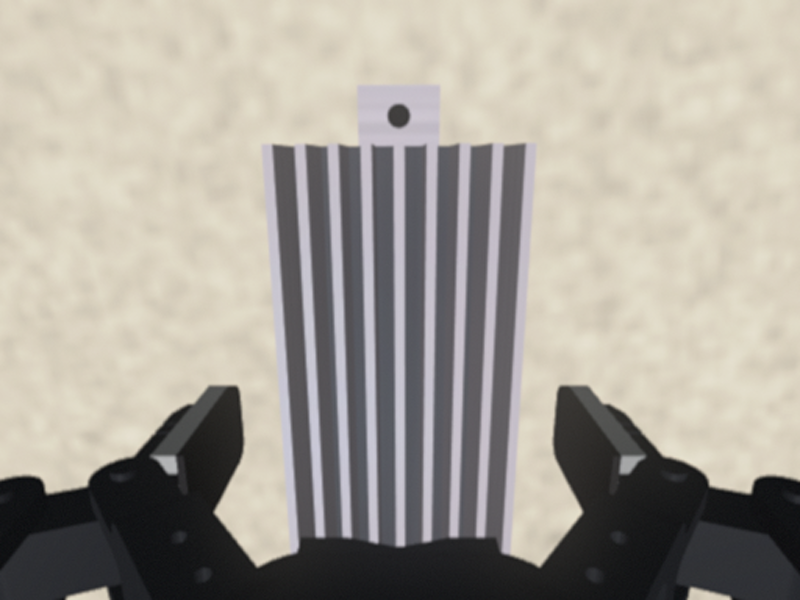

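```bash
python3 - <<'E'
from h import *
w=read_camera("wrist");K=w["mtx"];H=w["hand_eye"]
for r,z,n in((145,.0412,-.070),(85.5,.0652,-.084)):
    rc=(r/1.5625,255)
    d=H[:3,:3]@np.array([(rc[1]-K[0,2])/K[0,0],-(rc[0]-K[1,2])/K[1,1],-1.]);e=H[:3,3]
    s=(z-e[2])/d[2]; print((e+s*d)[1]-n)
E
```

```text
-0.0009634365061032685
-0.0013063819688319128
```

Request:
{"name": "apply_moves", "arguments": {"moves": [[[0,0,0],[0,0,0],0.2],[[0,0,0],[0,0,0],-0.2],[[0,0,0],[0,0,0],-0.2],[[0,0,0],[0,0,0],-0.2],[[0,0,0],[0,0,0],-0.2],[[0,0,0],[0,0,0],-0.2]], "force": 40}}

```text
t: 6.85
eef_pos: [0.4402, -0.3401, 0.0738]
tool_rot: [0.0, 0.998, -0.063, 0.001]
contact_force: [-2.2, 0.6, 5.5]
gripper_width: 0.648
```

```bash
python3 - <<'E'
from jig import *
import pickle
p=[.5409,.0741,.192]
w=pickle.load(open("w1.pkl","rb")); R0=q2R([0.00045,.77754,-.628833,0.000086]); w["e"]=w["e"]+R0[:,0]*.0012
im=cv2.imread("pics/w1raw.png"); S=8;c0,r0=115,50;im=cv2.resize(im[r0:250,c0:215],None,fx=S,fy=S,interpolation=cv2.INTER_CUBIC)
def L(pts,col=(0,0,255)):
    q=(proj(w,J2W(p,pts))[:,::-1]-[c0,r0]+.5)*S-.5
    cv2.polylines(im,[np.round(q*8).astype(np.int32)],False,col,1,cv2.LINE_AA,3)
for sy in(1,-1):
  for sx in(1,-1):
    for h,col in((-.004,(0,0,255)),(-.016,(0,255,0))): L([leafpt('a',0,sx*x,.085+sy*.0295,h) for x in(.039,.067)],col)
    L([leafpt('a',0,sx*.039,.085+sy*.0295,h) for h in(-.004,-.016)])
    L([leafpt('a',0,sx*.067,.085+sy*.0295,h) for h in(-.004,-.016)])
L([leafpt('a',0,.0715+.0,.085+y,-.016) for y in(-.03,.03)],(255,255,0))
L([leafpt('a',0,x,r,-.016) for x,r in((.1,.03),(.1,.132),(-.1,.132),(-.1,.03))],(255,0,255))
im=im[:, :]; cv2.imwrite("pics/nest1.png",cv2.resize(im[:850],None,fx=.7,fy=.7)); cv2.imwrite("pics/nest2.png",cv2.resize(im[850:],None,fx=.7,fy=.7))
E
```

```text
(no output)
```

View pics/nest1.png

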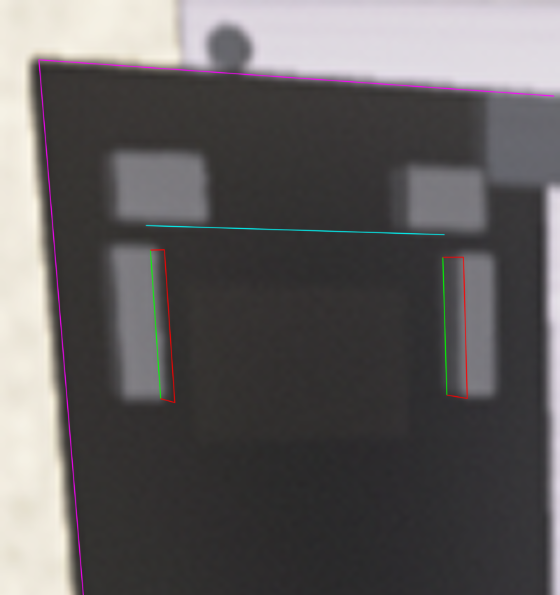

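View pics/nest2.png

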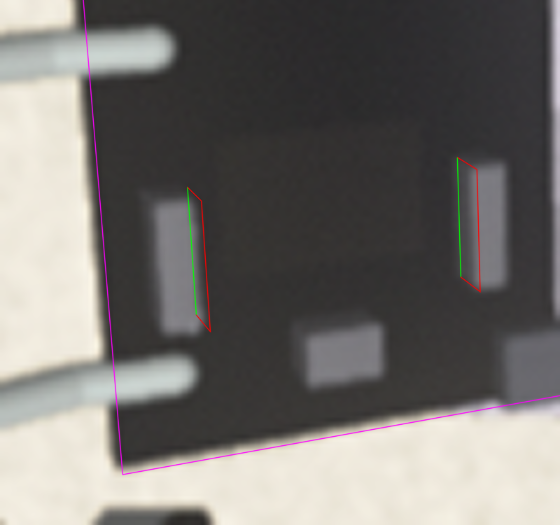

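```bash
python3 - <<'E'
from jig import *
import pickle
p=[.5405,.0756,.187]
w=pickle.load(open("w1.pkl","rb")); R0=q2R([0.00045,.77754,-.628833,0.000086]); w["e"]=w["e"]+R0[:,0]*.0012
def back(disp,h):
    px=np.array([(disp[1]/.7+850+.5)/8-.5+50,(disp[0]/.7+.5)/8-.5+115])
    f=lambda v: (proj(w,J2W(p,[leafpt('a',0,v[0],v[1],h)]))[0]-px)
    return least_squares(f,[0,.1]).x
for h in(-.016,-.011,-.006,0): print(h,[np.round(back(d,h)*1e3,1) for d in((175,48),(140,28),(140,68),(195,375),(160,357),(160,395))])
# handle bar in same
f=800/512
for q in((113,268),(125,370),(119,320)):
  for h in(-.005,0,.005):
    px=np.array(q[::-1])/f
    print(q,h,least_squares(lambda v: proj(w,J2W(p,[leafpt('a',0,v[0],v[1],h)]))[0]-px,[0,.1]).x)
E
```

```text
-0.016 [array([-10.3, 113.4]), array([ -5.7, 120. ]), array([-13.9, 120.6]), array([-81.2, 113.7]), array([-76. , 120.6]), array([-84.5, 121.2])]
-0.011 [array([ -9.3, 114.5]), array([ -4.8, 121. ]), array([-12.9, 121.6]), array([-79.3, 114.8]), array([-74.2, 121.6]), array([-82.6, 122.2])]
-0.006 [array([ -8.4, 115.6]), array([ -3.9, 122. ]), array([-11.9, 122.5]), array([-77.5, 115.8]), array([-72.4, 122.6]), array([-80.7, 123.1])]
0 [array([ -7.2, 116.8]), array([ -2.9, 123.2]), array([-10.7, 123.7]), array([-75.2, 117.1]), array([-70.2, 123.8]), array([-78.4, 124.3])]
(113, 268) -0.005 [-0.01015057  0.18807484]
(113, 268) 0 [-0.00917464  0.18818185]
(113, 268) 0.005 [-0.00819871  0.18828886]
(125, 370) -0.005 [-0.08079065  0.18857228]
(125, 370) 0 [-0.07887721  0.18867269]
(125, 370) 0.005 [-0.07696378  0.18877309]
(119, 320) -0.005 [-0.04519236  0.18838981]
(119, 320) 0 [-0.04375137  0.18849264]
(119, 320) 0.005 [-0.04231038  0.18859547]
```

Request:
{"name": "apply_moves", "arguments": {"moves": [[[0,0,0],[0,0,0],0.6],[[0,0,0],[0,0,0],0.8],[[0,-0.56,-0.16],[0,0,0],0.8],[[0,-0.56,-0.16],[0,0,0],0.8],[[0,-0.56,-0.16],[0,0,0],0.2],[[0,-0.56,-0.16],[0,0,0],-0.2],[[0,-0.56,-0.16],[0,0,0],-0.2],[[0,-0.56,-0.16],[0,0,0],-0.2],[[0,-0.56,-0.16],[0,0,0],-0.2]], "force": 40}}

```text
t: 7.98
eef_pos: [0.4416, -0.3258, 0.0769]
tool_rot: [0.0, 0.998, -0.063, 0.0]
contact_force: [-0.3, 2.0, 4.7]
gripper_width: 0.649
```

```bash
cat >> jig.py <<'E'
PJ=[.5405,.0756,.187]
def leafR(th=0,side='a'):
    "world axes of tool for leaf a nest: tool z=-n, tool x=-u"
    a=np.pi/6+th; c,s=np.cos(PJ[2]),np.sin(PJ[2]); M=np.array([[c,-s,0],[s,c,0],[0,0,1]])
    u=M@[0,np.cos(a),np.sin(a)]; n=M@[0,-np.sin(a),np.cos(a)]
    x=-u;z=-n; return np.c_[x,np.cross(z,x),z],u,n,M[:,0]
E
python3 - <<'E'
from jig import *
o=get_obs();R0=q2R(o["tool_rot"]);p0=o["eef_pos"];print(p0,np.round(o["contact_force"],1),o["gripper_width"])
w=cam("wrist"); save(w,"w4.png"); K=w["mtx"]
Rt,u,n,ex=leafR(); C=J2W(PJ,[leafpt('a',0,0,.085,0)])[0]
off=np.array([0,.013,p0[2]-.016])   # sink centre in tool frame
print("nest",C)
for k in(.12,.03,0.0):
    print(k,C+n*k-Rt@off,rows(Rt,C+n*k-Rt@off,R0,p0))
E
```

```text
[ 0.44161395 -0.32580898  0.07693328] [-0.3  2.   4.7] 0.648552282542689
w4.png scale 1.5625
nest [0.52681461 0.14792883 0.0975    ]
0.12 [0.55640681 0.06145621 0.25419282] ([2.625, -15.942, -7.09], [1.884, -2.592, 7.037])
0.03 [0.54804077 0.1056717  0.17625053] ([2.07, -17.656, -3.972], [1.884, -2.592, 7.037])
0.0 [0.54525209 0.12041019 0.15026977] ([1.886, -18.227, -2.933], [1.884, -2.592, 7.037])
```

View pics/w4.png

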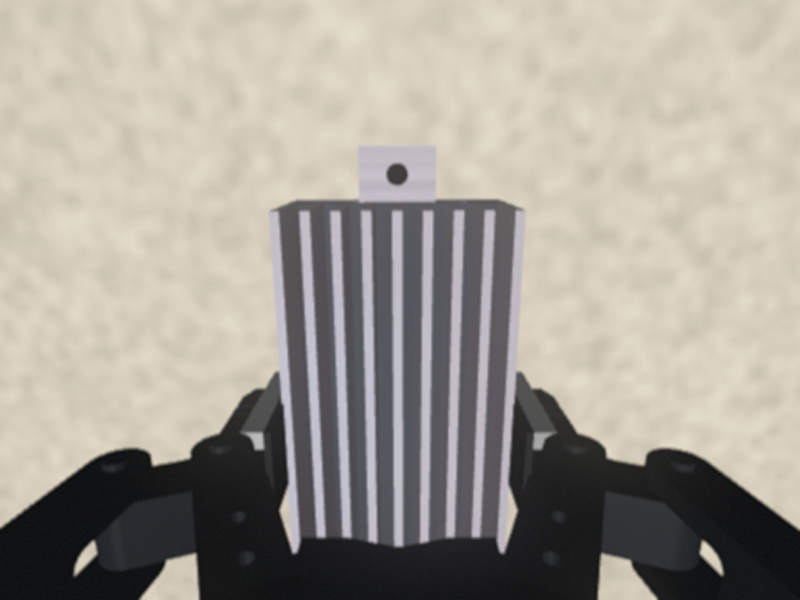

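Request:
{"name": "apply_moves", "arguments": {"moves": [[[0,0,-2],[0,0,0],-0.2],[[0,0,-4.2],[0,0,0],-0.2],[[0,0,-6.5],[0,0,0],-0.2],[[0,0,-8.8],[0,0,0],-0.2],[[0.5,-2,-9.5],[0.2,-0.3,0.8],-0.2],[[0.9,-4,-9.8],[0.5,-0.7,1.7],-0.2],[[1.3,-6,-9.8],[0.7,-1.0,2.6],-0.2],[[1.7,-8,-9.8],[1.0,-1.4,3.5],-0.2],[[2.2,-10,-9.8],[1.2,-1.7,4.5],-0.2],[[2.6,-12,-9.8],[1.5,-2.1,5.5],-0.2],[[3.1,-14.4,-9.8],[1.88,-2.59,7.04],-0.2],[[3.1,-14.4,-9.8],[1.88,-2.59,7.04],-0.2],[[3.1,-14.4,-9.8],[1.88,-2.59,7.04],-0.2],[[3.1,-14.4,-9.8],[1.88,-2.59,7.04],-0.2],[[3.1,-14.4,-9.8],[1.88,-2.59,7.04],-0.2]]}}

```text
t: 9.9
eef_pos: [0.5633, 0.021, 0.3216]
tool_rot: [-0.165, 0.744, -0.617, -0.199]
contact_force: [-0.6, 0.4, -2.7]
gripper_width: 0.647
```

```bash
python3 - <<'E'
from jig import *
o=get_obs();R0=q2R(o["tool_rot"]);p0=o["eef_pos"];print(p0,np.round(o["contact_force"],1),o["gripper_width"],np.round(o["q"],3),o["t"])
w=cam("wrist"); save(w,"w5.png")
K=w["mtx"];H=w["hand_eye"]
for r,z,n in((210,.0449,-.070),(146,.0689,-.084)):
    rc=(r/1.5625,255)
    d=H[:3,:3]@np.array([(rc[1]-K[0,2])/K[0,0],-(rc[0]-K[1,2])/K[1,1],-1.]);e=H[:3,3]
    s=(z-e[2])/d[2]; print((e+s*d)[1]-n)
Rt,u,n,ex=leafR(); C=J2W(PJ,[leafpt('a',0,0,.085,0)])[0]
off=np.array([0,.013,.061])
for k in(.2,.12,.03,0.0):
    print(k,rows(Rt,C+n*k-Rt@off,R0,p0))
E
```

```text
[0.56328642 0.02098947 0.32162485] [-0.6  0.4 -2.7] 0.6469902591730184 [ 0.317  0.384 -0.318  1.75  -0.429  1.173 -1.171] 9.9
w5.png scale 1.5625
0.014510200901974371
0.014657923049497062
0.2 ([-0.073, -0.03, -0.046], [0.001, -0.007, -0.003])
0.12 ([-0.077, -0.031, 3.154], [0.001, -0.007, -0.003])
0.03 ([-0.081, -0.032, 6.754], [0.001, -0.007, -0.003])
0.0 ([-0.083, -0.032, 7.954], [0.001, -0.007, -0.003])
```

View pics/w5.png

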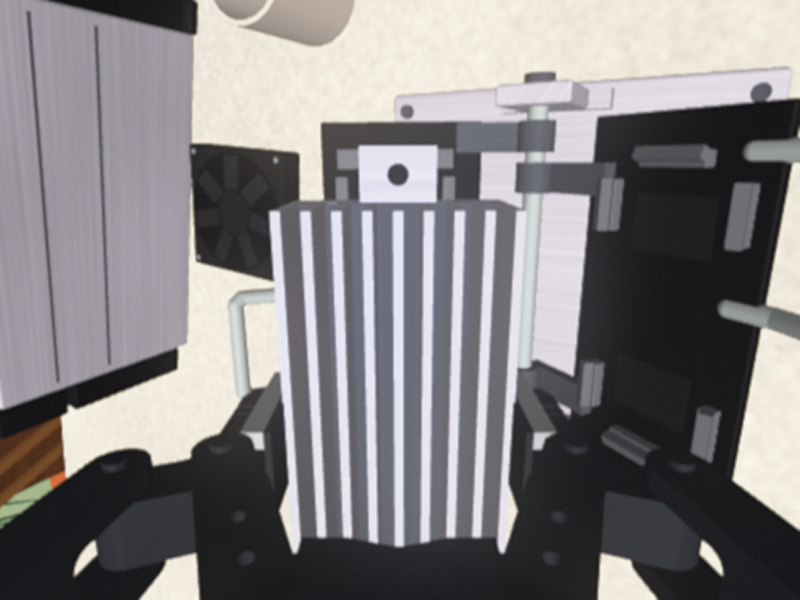

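Request:
{"name": "apply_moves", "arguments": {"moves": [[[-0.08,-0.07,2],[0,0,0],-0.2],[[-0.08,-0.07,4],[0,0,0],-0.2],[[-0.08,-0.07,6],[0,0,0],-0.2],[[-0.08,-0.07,6.75],[0,0,0],-0.2],[[-0.08,-0.07,6.75],[0,0,0],-0.2],[[-0.08,-0.07,6.75],[0,0,0],-0.2]]}}

```text
t: 10.7
eef_pos: [0.5499, 0.1058, 0.1774]
tool_rot: [-0.165, 0.744, -0.617, -0.198]
contact_force: [-0.4, 0.7, -2.6]
gripper_width: 0.647
```

```bash
python3 - <<'E'
from jig import *
o=get_obs();R0=q2R(o["tool_rot"]);p0=o["eef_pos"];print(p0,np.round(o["contact_force"],1),o["gripper_width"],np.round(o["q"],3),o["t"])
w=cam("wrist"); save(w,"w6.png",crop=(40,200,140,370))
Rt,u,n,ex=leafR(); C=J2W(PJ,[leafpt('a',0,0,.085,0)])[0]
off=np.array([0,.014,.061])
for k in(.03,.01,0.0):
    print(k,rows(Rt,C+n*k-Rt@off,R0,p0))
E
```

```text
[0.54991281 0.10575969 0.17738358] [-0.4  0.7 -2.6] 0.6472975377723953 [ 0.21   0.54  -0.369  1.908 -0.466  0.819 -1.161] 10.7
w6.png scale 3.4782608695652173
0.03 ([0.014, 0.034, 0.042], [-0.009, -0.007, -0.004])
0.01 ([0.013, 0.036, 0.842], [-0.009, -0.007, -0.004])
0.0 ([0.012, 0.036, 1.242], [-0.009, -0.007, -0.004])
```

View pics/w6.png

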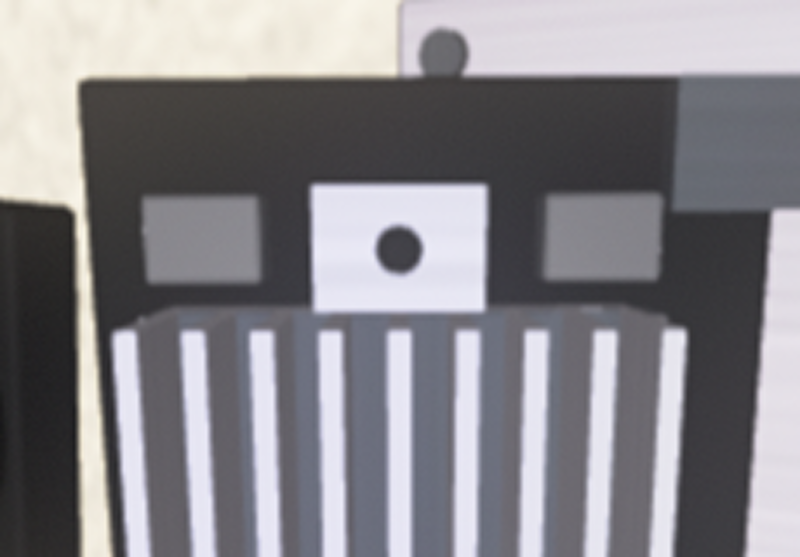

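```bash
python3 - <<'E'
from h import *
w=read_camera("wrist");K=w["mtx"];H=w["hand_eye"]
def y(r,z):
    rc=(r,255);d=H[:3,:3]@np.array([(rc[1]-K[0,2])/K[0,0],-(rc[0]-K[1,2])/K[1,1],-1.]);e=H[:3,3]
    return (e+(z-e[2])/d[2]*d)[1]
f=lambda r:40+(r+.5)/3.478-.5
for zb in(.075,.077,.079):
  print(zb,"centre from ear",y(f(184),zb-.008)+.084,y(f(328),zb-.032)+.07,"nest from plate edge",y(f(78),zb+.031)+.1,"blocks outer/inner",y(f(194),zb+.031-.012),y(f(282),zb+.031-.012))
E
```

```text
0.075 centre from ear 0.014355863860051221 0.014175573044603908 nest from plate edge 0.015123580594030392 blocks outer/inner -0.06892008331028228 -0.05723520599160807
0.077 centre from ear 0.014313275269888306 0.014367122983563616 nest from plate edge 0.014917966669111118 blocks outer/inner -0.06894689603810086 -0.05712011018453449
0.079 centre from ear 0.014270686679725378 0.014558672922523316 nest from plate edge 0.014712352744191859 blocks outer/inner -0.06897370876591943 -0.0570050143774609
```

Request:
{"name": "apply_moves", "arguments": {"moves": [[[0.014,0.02,0.4],[0,0,0],-0.2],[[0.014,0.02,0.7],[0,0,0],-0.2],[[0.014,0.02,0.9],[0,0,0],-0.2],[[0.014,0.02,1.0],[0,0,0],-0.2],[[0.014,0.02,1.1],[0,0,0],-0.2],[[0.014,0.02,1.1],[0,0,0],-0.2]]}}

```text
t: 11.55
eef_pos: [0.5473, 0.1191, 0.1533]
tool_rot: [-0.166, 0.743, -0.617, -0.198]
contact_force: [0.6, -3.5, 5.5]
gripper_width: 0.652
```

```bash
python3 - <<'E'
from jig import *
o=get_obs();R0=q2R(o["tool_rot"]);p0=o["eef_pos"];print(p0,np.round(o["contact_force"],1),np.round(o["torque"],2),o["gripper_width"],o["t"])
w=cam("wrist"); save(w,"w7.png",crop=(40,200,140,370))
Rt,u,n,ex=leafR(); C=J2W(PJ,[leafpt('a',0,0,.085,0)])[0]
off=np.array([0,.014,.061])
print(rows(Rt,C-Rt@off,R0,p0))
E
```

```text
[0.54730729 0.11909501 0.15330833] [ 0.6 -3.5  5.5] [-0.59 -0.75 -0.25] 0.6523783422479034 11.55
w7.png scale 3.4782608695652173
([0.003, 0.031, 0.136], [-0.016, -0.008, -0.004])
```

View pics/w7.png

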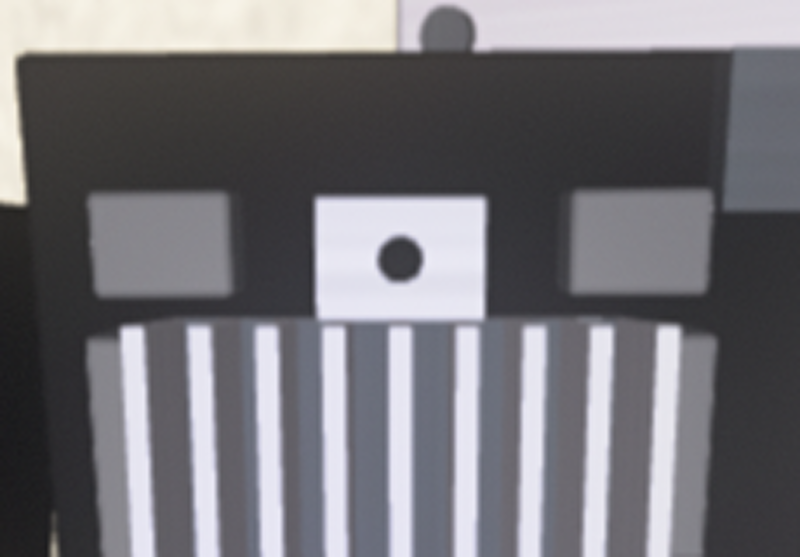

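```bash
python3 - <<'E'
from h import *
w=read_camera("wrist");K=w["mtx"];H=w["hand_eye"]
def pt(r,z,c=255):
    rc=(r,c);d=H[:3,:3]@np.array([(rc[1]-K[0,2])/K[0,0],-(rc[0]-K[1,2])/K[1,1],-1.]);e=H[:3,3]
    return (e+(z-e[2])/d[2]*d)
f=lambda r:40+(r+.5)/3.478-.5; g=lambda c:140+(c+.5)/3.478-.5
y=lambda r,z:pt(r,z)[1]
for zp in(.079,.081,.083):
  print(zp,"nest from plate edge",y(f(54),zp)+.1,"blocks outer/inner",y(f(191),zp-.012),y(f(296),zp-.012),"width over blocks",pt(f(240),zp-.012,g(713))[0]-pt(f(240),zp-.012,g(88))[0], "slot",pt(f(240),zp-.012,g(570))[0]-pt(f(240),zp-.012,g(232))[0])
for ze in(.069,.072,.074,.076):
  print(ze,"ear outer y",y(f(197),ze),"inner",y(f(318),ze),"width",pt(f(240),ze,g(487))[0]-pt(f(240),ze,g(315))[0])
for zf in(.041,.045,.047,.05): print(zf,"finend y",y(f(326),zf),"w",pt(f(330),zf,g(682))[0]-pt(f(330),zf,g(121))[0])
im=w["color"][:,:,::-1]; cv2.imwrite("pics/w7b.png",cv2.resize(im,(800,600)))
E
```

```text
0.079 nest from plate edge 0.015213613978179247 blocks outer/inner -0.06888493181862937 -0.05719923733596069 width over blocks 0.0716381386661018 slot 0.038741902641041485
0.081 nest from plate edge 0.01497212191031888 blocks outer/inner -0.06891648469216169 -0.05706104207041792 width over blocks 0.07267876494153702 slot 0.03930467329085595
0.083 nest from plate edge 0.014730629842458515 blocks outer/inner -0.068948037565694 -0.05692284680487516 width over blocks 0.07371939121697224 slot 0.03986744394067042
0.069 ear outer y -0.06825393188231342 inner -0.05450501809360159 width 0.0200011946902766
0.072 ear outer y -0.06828703138566596 inner -0.05424282885012272 width 0.02043076518624347
0.074 ear outer y -0.06830909772123432 inner -0.054068036021136814 width 0.020717145516888046
0.076 ear outer y -0.06833116405680267 inner -0.0538932431921509 width 0.02100352584753263
0.041 finend y -0.05620386979805975 w 0.05323426980607947
0.045 finend y -0.05582748508774815 w 0.05514089457607761
0.047 finend y -0.055639292732592355 w 0.056094206961076684
0.05 finend y -0.05535700419985866 w 0.0575241755385753
```

View pics/w7b.png

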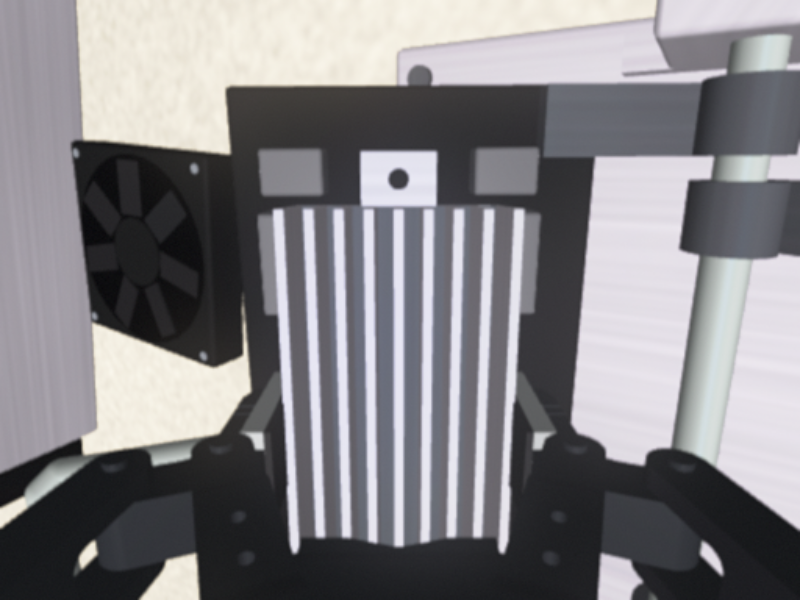

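```bash
python3 - <<'E'
from h import *
save(cam("scene"),"s8.png",crop=(130,250,200,340)); save(cam("top"),"t8.png",crop=(150,250,150,270))
E
```

```text
s8.png scale 5.0
t8.png scale 6.0
```

View pics/s8.png

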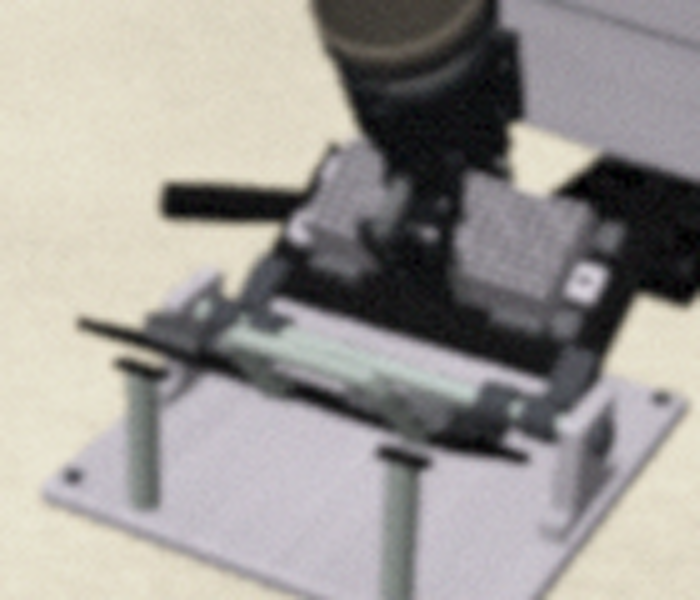

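View pics/t8.png

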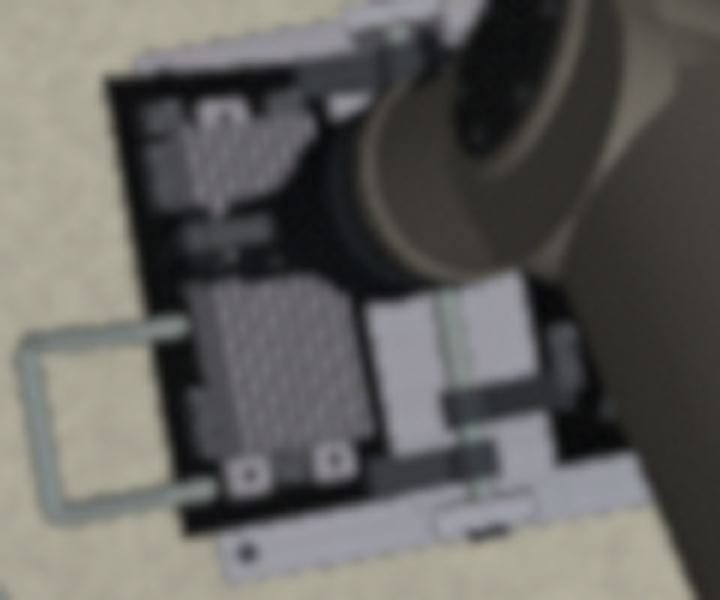

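Request:
{"name": "apply_moves", "arguments": {"moves": [[[0,0,0.04],[0,0,0],-0.2],[[0,0,0.08],[0,0,0],-0.2],[[0,0,0.12],[0,0,0],-0.2],[[0,0,0.12],[0,0,0],-0.2]], "force": 20}}

```text
t: 12.25
eef_pos: [0.5464, 0.1202, 0.1508]
tool_rot: [-0.165, 0.743, -0.617, -0.198]
contact_force: [-1.0, -7.0, 10.1]
gripper_width: 0.649
```

```bash
python3 - <<'E'
from jig import *
o=get_obs();R0=q2R(o["tool_rot"]);p0=o["eef_pos"];print(p0,np.round(o["contact_force"],1),np.round(o["torque"],2),o["gripper_width"],o["t"])
Rt,u,n,ex=leafR(); C=J2W(PJ,[leafpt('a',0,0,.085,0)])[0]
off=np.array([0,.014,.061]);print(rows(Rt,C-Rt@off,R0,p0))
w=cam("wrist"); save(w,"w8.png",crop=(40,200,140,370))
E
```

```text
[0.54635657 0.12021527 0.15082707] [-1.  -7.  10.1] [-0.58 -0.16  0.02] 0.6485356277758287 12.25
([-0.003, 0.002, 0.025], [-0.008, -0.007, -0.007])
w8.png scale 3.4782608695652173
```

View pics/w8.png

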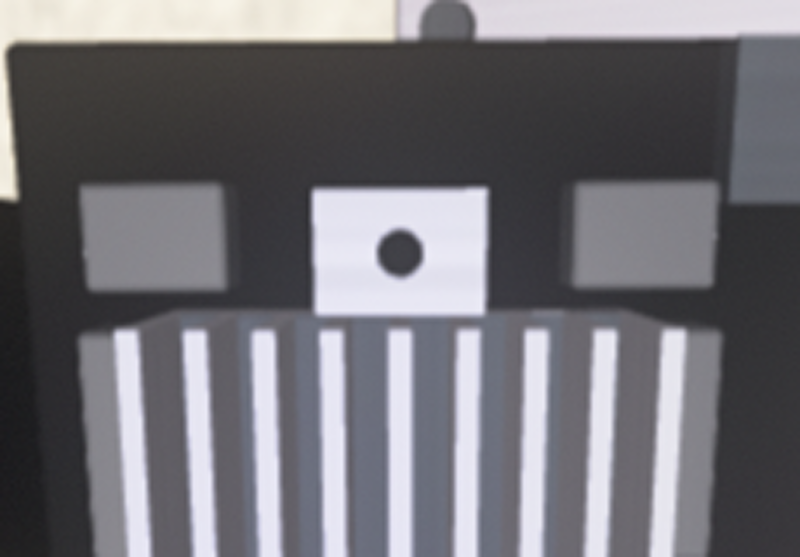

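Request:
{"name": "apply_moves", "arguments": {"moves": [[[0,0,0],[0,0,0],0.3],[[0,0,0],[0,0,0],0.7],[[0,0,0],[0,0,0],0.7],[[0,0,-0.5],[0,0,0],0.7],[[0,0,-2],[0,0,0],0.7],[[0,0,-4],[0,0,0],0.7],[[0,0,-6],[0,0,0],0.7],[[0,0,-8],[0,0,0],0.7],[[0,0,-8],[0,0,0],0.7]]}}

```text
t: 13.42
eef_pos: [0.5663, 0.0204, 0.3271]
tool_rot: [-0.167, 0.743, -0.618, -0.196]
contact_force: [0.9, 0.8, -1.0]
gripper_width: 0.85
```

```bash
python3 - <<'E'
from jig import *
import pickle
o=get_obs();print(o["eef_pos"],np.round(o["contact_force"],1),o["gripper_width"],o["t"])
w=cam("wrist"); save(w,"w9.png");pickle.dump({k:w[k] for k in("mtx","Rm","e")},open("w9.pkl","wb"));cv2.imwrite("pics/w9raw.png",w["color"][:,:,::-1])
E
```

```text
[0.5662691  0.02037085 0.3271189 ] [ 0.9  0.8 -1. ] 0.8495777669776386 13.425
w9.png scale 1.5625
```

View pics/w9.png

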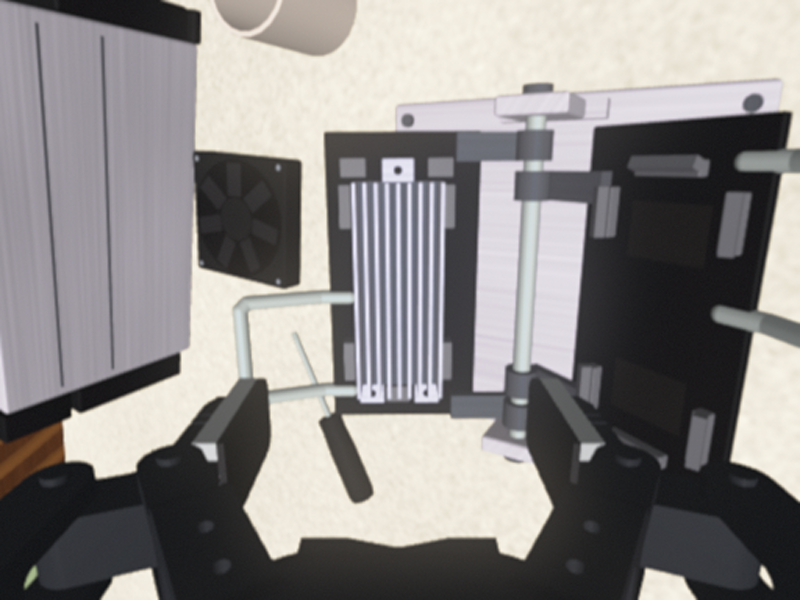

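```bash
python3 - <<'E'
from jig import *
import pickle
w=pickle.load(open("w9.pkl","rb")); o=get_obs(); w["e"]=w["e"]+q2R(o["tool_rot"])[:,0]*.0012
im=cv2.imread("pics/w9raw.png"); S=6;c0,r0=205,75;im=cv2.resize(im[r0:270,c0:310],None,fx=S,fy=S,interpolation=cv2.INTER_CUBIC)
def L(pts,col):
    q=(proj(w,J2W(PJ,pts))[:,::-1]-[c0,r0]+.5)*S-.5
    cv2.polylines(im,[np.round(q*8).astype(np.int32)],True,col,1,cv2.LINE_AA,3)
for dh,col in((0,(0,0,255)),):
    L([leafpt('a',0,x,.085+y,.016+dh) for x,y in((.07,.028),(.07,-.028),(-.07,-.028),(-.07,.028))],col)
    L([leafpt('a',0,x,.085+y,-.008+dh) for x,y in((.07,.01),(.084,.01),(.084,-.01),(.07,-.01))],col)
    for s in(1,-1): L([leafpt('a',0,x,.085+s*y,-.008+dh) for x,y in((-.07,.028),(-.084,.028),(-.084,.011),(-.07,.011))],col)
L([leafpt('a',0,x,r,-.016) for x,r in((.1,.03),(.1,.132),(-.1,.132),(-.1,.03))],(255,0,255))
im=cv2.resize(im,None,fx=.68,fy=.68); print(im.shape);cv2.imwrite("pics/ov9.png",im[:800])
E
```

```text
(796, 428, 3)
```

View pics/ov9.png

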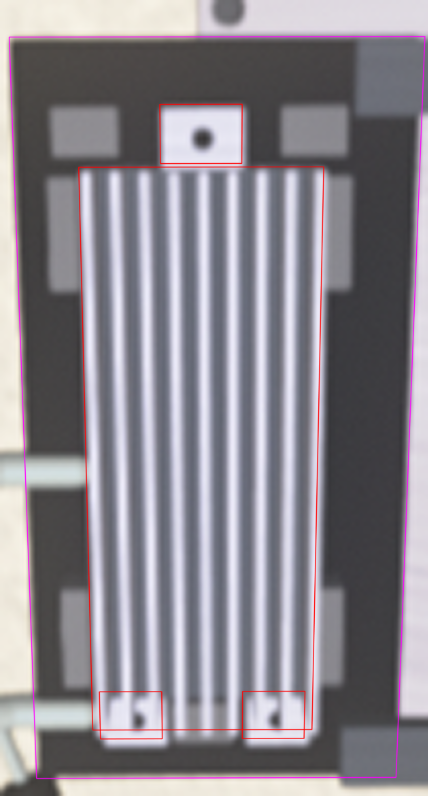

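```bash
python3 - <<'E'
import cv2
im=cv2.imread("pics/w9raw.png"); cv2.imwrite("pics/z9.png",cv2.resize(im[205:270,205:305],None,fx=8,fy=8,interpolation=cv2.INTER_CUBIC))
from h import *
save(cam("top"),"t9.png",crop=(150,250,150,270));save(cam("scene"),"s9.png",crop=(130,230,220,340))
E
```

```text
t9.png scale 6.0
s9.png scale 6.0
```

View pics/z9.png

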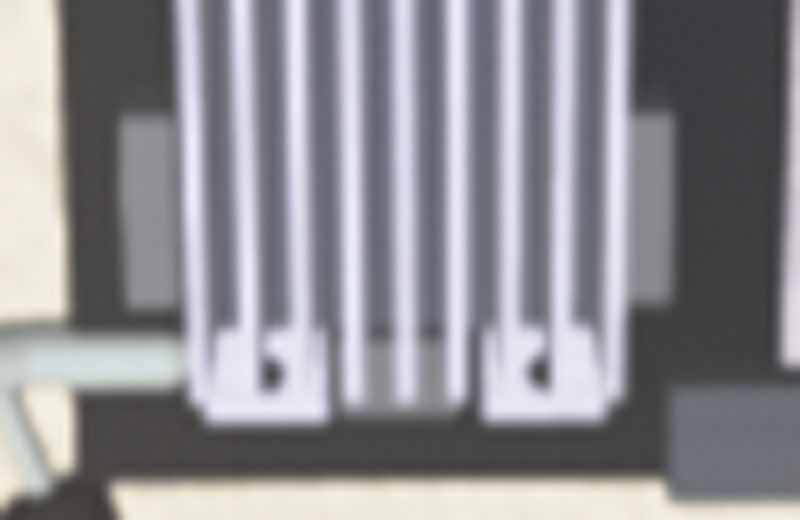

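View pics/s9.png

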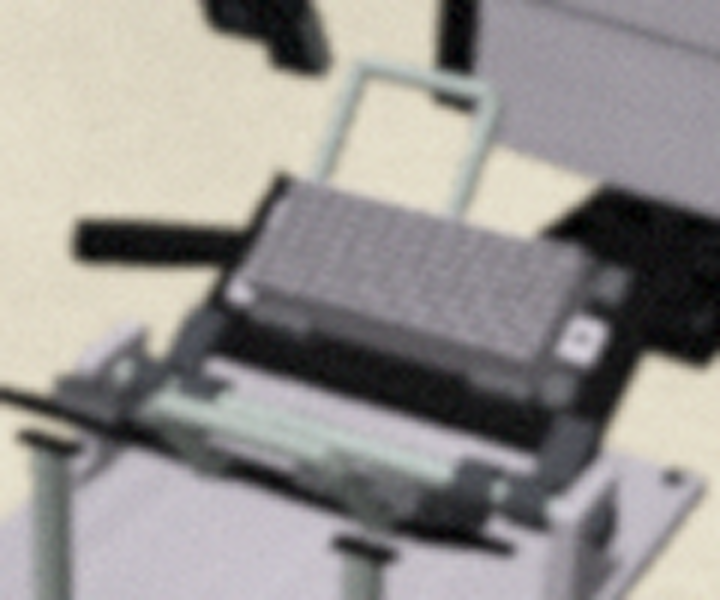

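View pics/t9.png

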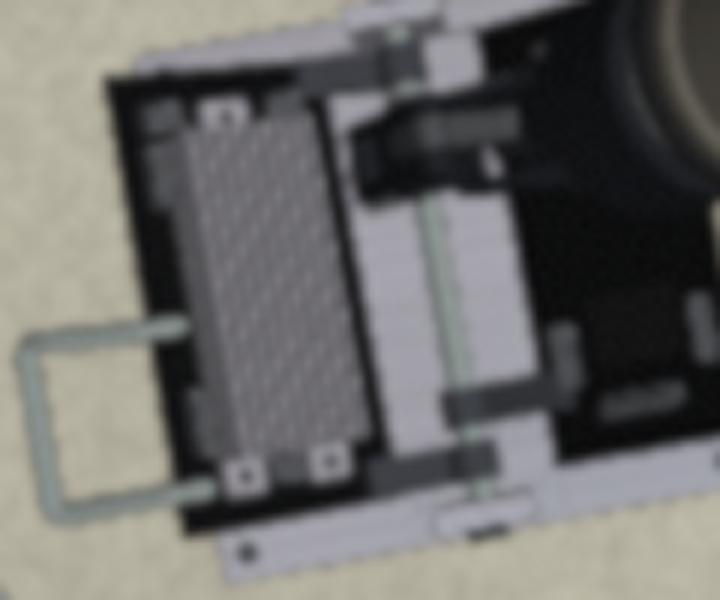

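```bash
python3 - <<'E'
from jig import *
import pickle
w=pickle.load(open("w9.pkl","rb")); o=get_obs(); w["e"]=w["e"]+q2R(o["tool_rot"])[:,0]*.0012
z=lambda c,r:((r+.5)/8-.5+205,(c+.5)/8-.5+205)
v=lambda c,r:((r+.5)/(6*.68)-.5+75,(c+.5)/(6*.68)-.5+205)
obs=[(-.084,.028,-.008,z(205,424)),(-.084,.011,-.008,z(330,424)),(-.084,-.011,-.008,z(482,424)),(-.084,-.028,-.008,z(606,424)),
(-.07,.028,.016,z(190,405)),(-.07,-.028,.016,z(626,402)),
(.07,.028,.016,v(80,168)),(.07,-.028,.016,v(324,168)),(.084,.01,-.008,v(160,105)),(.084,-.01,-.008,v(243,105))]
X=np.array([o[:3] for o in obs]);px=np.array([o[3] for o in obs])
def P(p):
    Y=R.from_rotvec(p[3:6]).apply(X)+p[:3]
    return J2W(PJ,[leafpt('a',0,y[0],.085+y[1],y[2]) for y in Y])
r=least_squares(lambda p:(proj(w,P(p))-px).ravel(),np.zeros(6))
print(np.round(r.x[:3]*1e3,2),np.round(np.degrees(r.x[3:]),2));print(np.round(r.fun.reshape(-1,2),2))
print(np.round((proj(w,P(np.zeros(6)))-px),2))
E
```

```text
[-0.37 -0.82  2.72] [-0.07  0.85  0.38]
[[ 0.15 -0.05]
 [ 0.02 -0.38]
 [-0.14  0.42]
 [-0.27  0.22]
 [ 0.09 -0.12]
 [ 0.   -0.32]
 [ 0.12 -0.22]
 [-0.39  0.35]
 [ 0.3   0.08]
 [ 0.13  0.01]]
[[-1.94 -1.07]
 [-1.99 -1.54]
 [-2.04 -0.93]
 [-2.09 -1.29]
 [-1.75 -1.09]
 [-1.53 -1.85]
 [-0.31 -0.44]
 [-0.4  -0.18]
 [-0.28 -0.17]
 [-0.31 -0.32]]
```

```bash
python3 - <<'E'
from jig import *
import pickle
w9=pickle.load(open("w9.pkl","rb")); o=get_obs(); w9["e"]=w9["e"]+q2R(o["tool_rot"])[:,0]*.0012
w1=pickle.load(open("w1.pkl","rb")); R0=q2R([0.00045,.77754,-.628833,0.000086]); w1["e"]=w1["e"]+R0[:,0]*.0012
z=lambda c,r:((r+.5)/8-.5+205,(c+.5)/8-.5+205)
def back(w,px,h): return np.round(1e3*least_squares(lambda v: proj(w,J2W(PJ,[leafpt('a',0,v[0],v[1],h)]))[0]-np.array(px),[0,.1]).x,1)
d2=lambda c,r:((r/.7+850+.5)/8-.5+50,(c/.7+.5)/8-.5+115)
d1=lambda c,r:((r/.7+.5)/8-.5+50,(c/.7+.5)/8-.5+115)
print("w1: left wall outer corners",back(w1,d2(152,200),-.004),back(w1,d2(165,335),-.004),"right wall outer",back(w1,d2(505,163),-.004),back(w1,d2(507,290),-.004),"block",back(w1,d2(303,335),-.004),back(w1,d2(307,387),-.004),back(w1,d2(383,376),-.004))
print("w9: left wall",back(w9,z(118,113),-.004),back(w9,z(124,310),-.004),"right",back(w9,z(677,113),-.004),back(w9,z(672,305),-.004),"block low",back(w9,z(345,415),-.004),back(w9,z(470,415),-.004))
print("plate -x edge w9",back(w9,z(300,476),-.016),"w1",back(w1,d2(300,430),-.016))
for dh in(0,.002,.004): print("ears w9",dh,back(w9,z(205,424),-.008+dh),back(w9,z(606,424),-.008+dh))
E
```

```text
w1: left wall outer corners [-38.4 122.4] [-67.1 121.7] right wall outer [-38.7  47. ] [-68.   47.1] block [-71.5  93.4] [-83.4  93.1] [-83.7  76.3]
w9: left wall [-38.7 122.3] [-67.3 122.3] right [-38.9  47.2] [-66.8  47.1] block low [-83.1  92.1] [-83.2  74.8]
plate -x edge w9 [-98.5  98.9] w1 [-97.9  91.8]
ears w9 0 [-86.4 111.9] [-86.6  55.5]
ears w9 0.002 [-85.4 111.7] [-85.6  55.7]
ears w9 0.004 [-84.4 111.5] [-84.6  55.9]
```

```bash
python3 - <<'E'
from jig import *
for n,(c0,r0,c1,r1),S in(("scene",(225,140,330,215),7.6),("top",(155,155,220,240),7)):
    c=cam(n); im=cv2.resize(c["color"][r0:r1,c0:c1,::-1],None,fx=S,fy=S,interpolation=cv2.INTER_CUBIC)
    def L(pts,col,cl=True):
        q=(proj(c,J2W(PJ,pts))[:,::-1]-[c0,r0]+.5)*S-.5
        cv2.polylines(im,[np.round(q*8).astype(np.int32)],cl,col,1,cv2.LINE_AA,3)
    col=(0,0,255)
    L([leafpt('a',0,x,.085+y,.016) for x,y in((.07,.028),(.07,-.028),(-.07,-.028),(-.07,.028))],col)
    L([leafpt('a',0,x,.085+y,-.008) for x,y in((.07,.01),(.084,.01),(.084,-.01),(.07,-.01))],col)
    for s in(1,-1): L([leafpt('a',0,x,.085+s*y,-.008) for x,y in((-.07,.028),(-.084,.028),(-.084,.011),(-.07,.011))],col)
    L([leafpt('a',0,x,r,-.016) for x,r in((.1,.03),(.1,.132),(-.1,.132),(-.1,.03))],(255,0,255))
    L([leafpt('a',0,x,.19,0) for x in(-.01,-.08)],(0,255,0))
    for s in(1,-1): L([leafpt('a',0,s*x,.0475,-.004) for x in(.039,.067)],(0,255,255))
    cv2.imwrite(f"pics/o9{n}.png",im)
E
```

```text
(no output)
```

View pics/o9scene.png

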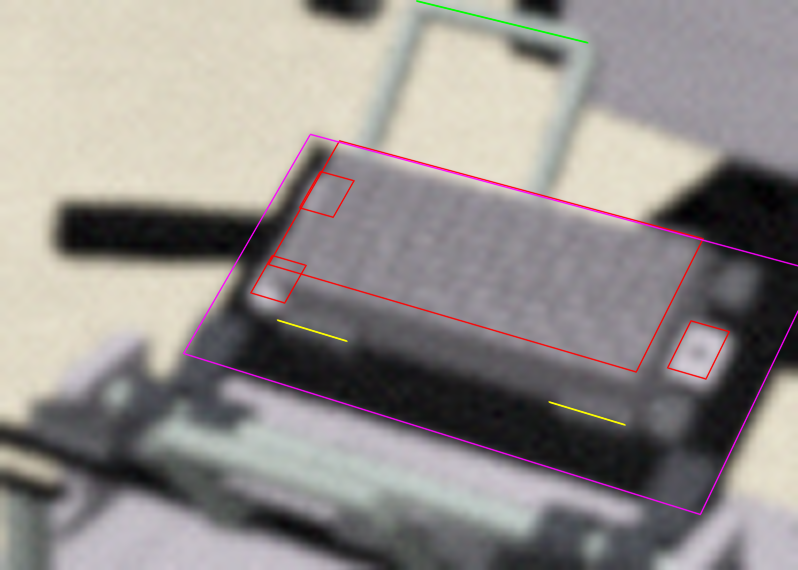

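View pics/o9top.png

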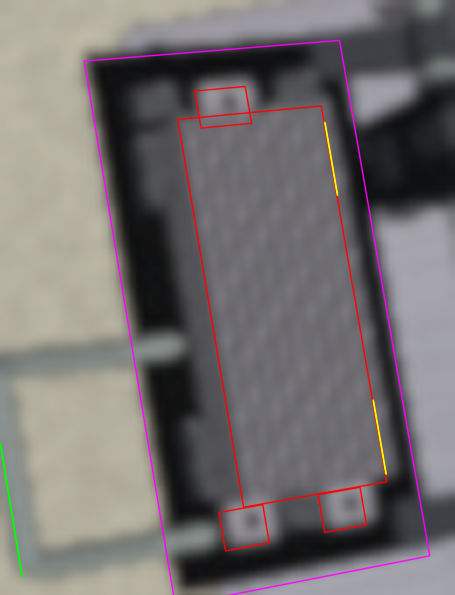

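Request:
{"name": "apply_moves", "arguments": {"moves": [[[0,2.2,0],[0,0,0],0.7],[[0,4.4,0],[0,0,0],0.7],[[0,4.4,0],[0,0,0],0.7],[[0,4.4,0],[0,0,0],0.7]]}}

```text
t: 14.18
eef_pos: [0.4565, 0.003, 0.323]
tool_rot: [-0.165, 0.744, -0.616, -0.199]
contact_force: [0.2, 0.2, -0.4]
gripper_width: 0.852
```

```bash
python3 - <<'E'
from jig import *
import pickle
o=get_obs();print(o["eef_pos"],np.round(o["contact_force"],1),o["gripper_width"],o["t"])
w=cam("wrist"); w["e"]=w["e"]+q2R(o["tool_rot"])[:,0]*.0012
save(w,"w10.png");pickle.dump({k:w[k] for k in("mtx","Rm","e")},open("w10.pkl","wb"));cv2.imwrite("pics/w10raw.png",w["color"][:,:,::-1])
pp=proj(w,J2W(PJ,[leafpt('a',0,-.084,.113,-.008),leafpt('a',0,-.084,.057,-.008),leafpt('a',0,.084,.085,-.008)]));print(pp)
r0,c0=int(pp[0,0])-50,int(pp[0,1])-15
im=cv2.imread("pics/w10raw.png"); cv2.imwrite("pics/z10.png",cv2.resize(im[r0:r0+75,c0:c0+100],None,fx=8,fy=8,interpolation=cv2.INTER_CUBIC)); print(r0,c0)
E
```

```text
[0.45645289 0.00304221 0.32302968] [ 0.2  0.2 -0.4] 0.8520605704639654 14.175
w10.png scale 1.5625
[[155.82585272 228.18323991]
 [155.77914525 283.19828932]
 [-33.38959598 255.702917  ]]
105 213
```

View pics/w10.png

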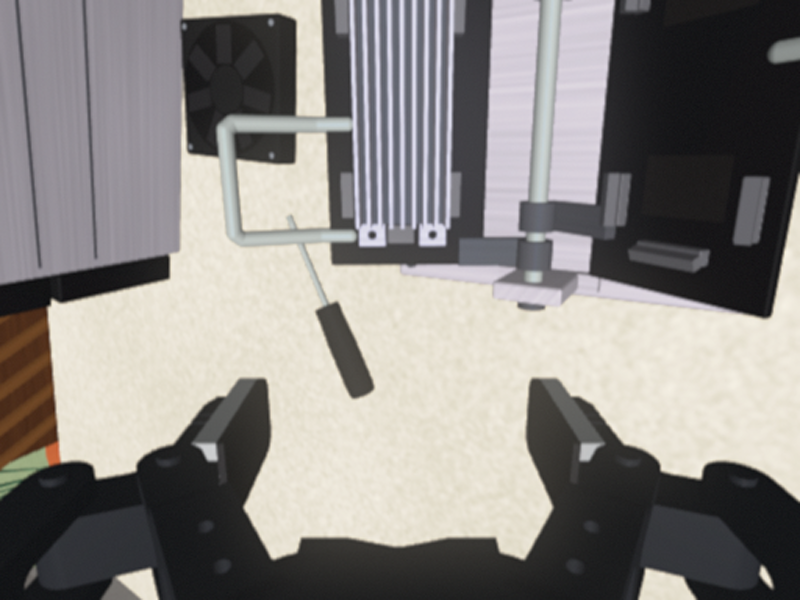

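View pics/z10.png

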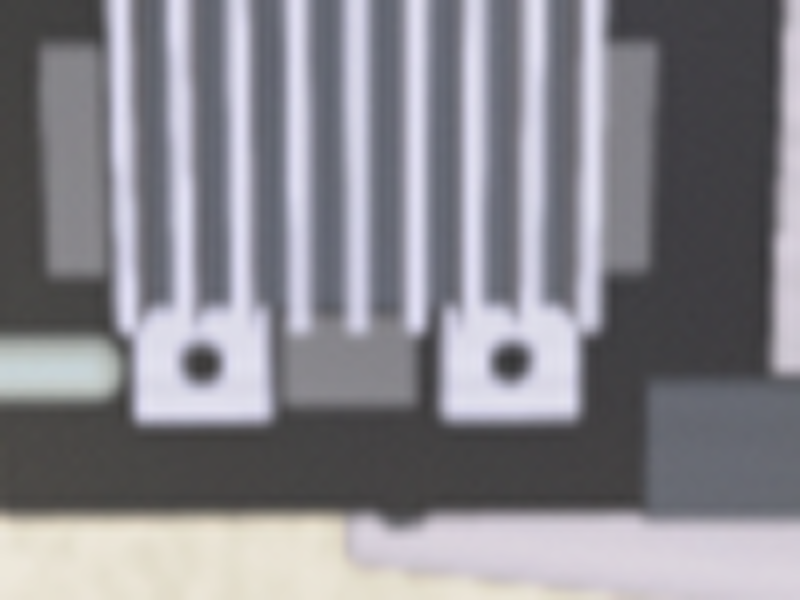

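```bash
cat >> jig.py <<'E'
def vertR():
    c,s=np.cos(PJ[2]),np.sin(PJ[2]); ex=np.array([c,s,0]);ey=np.array([-s,c,0]);z=np.array([0,0,-1.])
    return np.c_[-ey,-ex,z]
def bar(side,th,r=.1885): return J2W(PJ,[leafpt(side,th,.045 if side=='b' else -.045,r,0)])[0]
E
python3 - <<'E'
from jig import *
o=get_obs();R0=q2R(o["tool_rot"]);p0=o["eef_pos"]
b=bar('b',.035);print(b)
for h in(.14,.054): print(h,rows(vertR(),b+[0,0,h],R0,p0))
E
```

```text
[ 0.61443311 -0.07309497  0.15490471]
0.14 ([4.176, -5.621, -1.109], [0.003, 2.999, 0.002])
0.054 ([5.895, -5.622, 1.87], [0.003, 2.999, 0.002])
```

Request:
{"name": "apply_moves", "arguments": {"moves": [[[1,-1.5,-1.1],[0,0.8,0],0.3],[[2.4,-3.4,-1.1],[0,1.8,0],0.0],[[4.18,-5.62,-1.1],[0,3,0],0.0],[[4.18,-5.62,-1.1],[0,3,0],0.0],[[4.18,-5.62,-1.1],[0,3,0],0.0],[[4.18,-5.62,-1.1],[0,3,0],0.0]]}}

```text
t: 14.98
eef_pos: [0.613, -0.074, 0.2949]
tool_rot: [0.0, 0.77, -0.638, -0.001]
contact_force: [-0.4, -0.5, -0.2]
gripper_width: 0.5
```

```bash
python3 - <<'E'
from jig import *
o=get_obs();R0=q2R(o["tool_rot"]);p0=o["eef_pos"];print(p0,o["gripper_width"],o["t"],np.round(o["q"],2))
b=bar('b',.035)
for h in(.14,.054): print(h,rows(vertR(),b+[0,0,h],R0,p0))
w=cam("wrist");w["e"]=w["e"]+q2R(o["tool_rot"])[:,0]*.0012; save(w,"w11.png")
print(proj(w,J2W(PJ,[leafpt('b',.035,x,.1885,0) for x in(.01,.045,.08)]))*1.5625)
E
```

```text
[ 0.61298509 -0.07401645  0.29488236] 0.4999799955472656 14.975 [ 0.18  0.4  -0.21  1.7   0.09  1.05 -1.45]
0.14 ([-0.026, -0.064, -0.001], [0.007, 0.003, -0.007])
0.054 ([-0.023, -0.068, 3.439], [0.007, 0.003, -0.007])
w11.png scale 1.5625
[[392.12448992 396.20122815]
 [316.20460937 396.03454701]
 [233.48056075 395.85292741]]
```

View pics/w11.png

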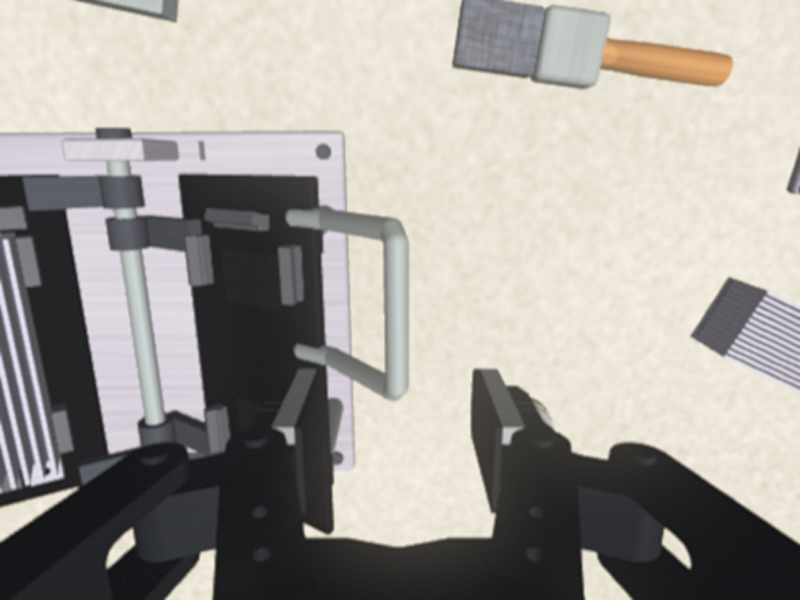

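Request:
{"name": "apply_moves", "arguments": {"moves": [[[-0.02,-0.06,1.5],[0,0,0],0.0],[[-0.02,-0.06,3],[0,0,0],0.0],[[-0.02,-0.06,3.4],[0,0,0],0.0],[[-0.02,-0.06,3.4],[0,0,0],-0.6],[[-0.02,-0.06,3.4],[0,0,0],-1],[[-0.02,-0.06,3.4],[0,0,0],-1],[[-0.02,-0.06,3.4],[0,0,0],-1],[[-0.02,-0.06,3.4],[0,0,0],-1]], "force": 30}}

```text
t: 16.02
eef_pos: [0.6157, -0.0732, 0.2106]
tool_rot: [-0.0, 0.77, -0.638, 0.001]
contact_force: [1.4, 0.3, 1.8]
gripper_width: 0.104
```

```bash
python3 - <<'E'
from jig import *
o=get_obs();R0=q2R(o["tool_rot"]);p0=o["eef_pos"];print(p0,o["gripper_width"],o["t"],np.round(o["contact_force"],1))
th0=.035
b0=bar('b',th0)
for d in(6,12,20,30,40,50,60,70,80,90,100,106,110,113,115,116,117,118,119,120): 
    print(d,rows(R0,p0+bar('b',np.radians(d))-b0,R0,p0)[0])
E
```

```text
[ 0.61566267 -0.07320652  0.21056375] 0.10372279930554917 16.025 [1.4 0.3 1.8]
6 [-0.293, -0.0, -0.436]
12 [-0.789, -0.001, -1.05]
20 [-1.545, -0.002, -1.782]
30 [-2.621, -0.002, -2.537]
40 [-3.811, -0.003, -3.094]
50 [-5.081, -0.003, -3.435]
60 [-6.39, -0.003, -3.551]
70 [-7.699, -0.002, -3.438]
80 [-8.969, -0.001, -3.1]
90 [-10.161, 0.0, -2.546]
100 [-11.238, 0.001, -1.793]
106 [-11.816, 0.002, -1.256]
110 [-12.169, 0.003, -0.865]
113 [-12.415, 0.003, -0.556]
115 [-12.57, 0.004, -0.344]
116 [-12.645, 0.004, -0.235]
117 [-12.717, 0.004, -0.126]
118 [-12.788, 0.004, -0.015]
119 [-12.857, 0.004, 0.097]
120 [-12.924, 0.004, 0.211]
```

Request:
{"name": "apply_moves", "arguments": {"moves": [[[-0.12,0,-0.2],[0,0,0],-1],[[-0.29,0,-0.44],[0,0,0],-1],[[-0.79,0,-1.05],[0,0,0],-1],[[-1.15,0,-1.43],[0,0,0],-1],[[-1.54,0,-1.78],[0,0,0],-1],[[-2.07,0,-2.18],[0,0,0],-1],[[-2.62,0,-2.54],[0,0,0],-1],[[-3.2,0,-2.84],[0,0,0],-1],[[-3.81,0,-3.09],[0,0,0],-1],[[-4.44,0,-3.29],[0,0,0],-1],[[-5.08,0,-3.43],[0,0,0],-1],[[-5.08,0,-3.43],[0,0,0],-1]]}}

```text
t: 17.52
eef_pos: [0.5915, 0.052, 0.2976]
tool_rot: [0.0, 0.77, -0.638, 0.001]
contact_force: [-3.2, -1.4, 13.2]
gripper_width: 0.104
```

```bash
python3 - <<'E'
from jig import *
o=get_obs();R0=q2R(o["tool_rot"]);p0=o["eef_pos"];print(p0,o["gripper_width"],o["t"],np.round(o["contact_force"],1),np.round(o["q"],2))
save(cam("scene"),"s12.png",crop=(100,260,180,380))
for d in(50,60,70,80,90,100,106,110,113,115,116,117,118,119,120): 
    print(d,rows(R0,p0+bar('b',np.radians(d))-bar('b',np.radians(50)),R0,p0)[0])
E
```

```text
[0.59152104 0.05195452 0.2975966 ] 0.10368011404294003 17.525 [-3.2 -1.4 13.2] [ 0.    0.36 -0.25  1.75  0.1   1.04 -1.67]
s12.png scale 3.75
50 [-0.0, 0.0, 0.0]
60 [-1.309, -0.0, -0.117]
70 [-2.619, -0.0, -0.005]
80 [-3.889, 0.0, 0.333]
90 [-5.081, 0.0, 0.887]
100 [-6.159, 0.001, 1.639]
106 [-6.737, 0.001, 2.176]
110 [-7.09, 0.002, 2.566]
113 [-7.336, 0.002, 2.875]
115 [-7.491, 0.002, 3.088]
116 [-7.566, 0.002, 3.196]
117 [-7.639, 0.002, 3.305]
118 [-7.71, 0.002, 3.416]
119 [-7.779, 0.002, 3.528]
120 [-7.846, 0.002, 3.642]
```

View pics/s12.png

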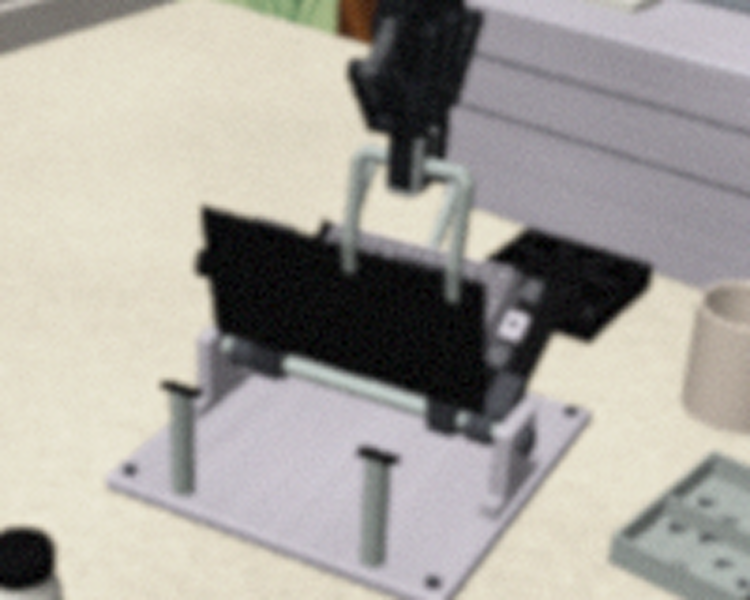

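Request:
{"name": "apply_moves", "arguments": {"moves": [[[-0.65,0,-0.12],[0,0,0],-1],[[-1.3,0,-0.16],[0,0,0],-1],[[-1.96,0,-0.13],[0,0,0],-1],[[-2.61,0,-0.04],[0,0,0],-1],[[-3.25,0,0.1],[0,0,0],-1],[[-3.88,0,0.3],[0,0,0],-1],[[-4.48,0,0.55],[0,0,0],-1],[[-5.07,0,0.86],[0,0,0],-1],[[-5.62,0,1.2],[0,0,0],-1],[[-6.15,0,1.6],[0,0,0],-1],[[-6.45,0,1.88],[0,0,0],-1],[[-6.73,0,2.15],[0,0,0],-1],[[-6.73,0,2.15],[0,0,0],-1]]}}

```text
t: 19.2
eef_pos: [0.5596, 0.2177, 0.2404]
tool_rot: [0.001, 0.77, -0.638, -0.001]
contact_force: [-0.3, 0.5, -3.1]
gripper_width: 0.103
```

```bash
python3 - <<'E'
from jig import *
o=get_obs();R0=q2R(o["tool_rot"]);p0=o["eef_pos"];print(p0,o["gripper_width"],o["t"],np.round(o["contact_force"],1),np.round(o["q"],2))
save(cam("scene"),"s13.png",crop=(100,260,180,380))
M=vertR(); ax=J2W(PJ,[[.045,0,.055]])[0]
v=p0-[0,0,.0555]-ax; yj=-v@M[:,0]; print("bar angle", 180-np.degrees(np.arctan2(v[2],yj))-30, np.hypot(yj,v[2]))
for d in(106,110,113,115,116,117,118,119,120): 
    print(d,rows(R0,p0+bar('b',np.radians(d))-bar('b',np.radians(106)),R0,p0)[0])
E
```

```text
[0.55957719 0.21774212 0.24035687] 0.10328934549031725 19.2 [-0.3  0.5 -3.1] [-0.25  0.44 -0.3   1.78  0.15  0.94 -1.99]
s13.png scale 3.75
bar angle 106.34838344041063 0.1881242930308639
106 [0.0, -0.0, 0.0]
110 [-0.352, -0.001, 0.391]
113 [-0.598, -0.002, 0.7]
115 [-0.752, -0.002, 0.913]
116 [-0.827, -0.003, 1.021]
117 [-0.9, -0.003, 1.131]
118 [-0.97, -0.003, 1.242]
119 [-1.039, -0.003, 1.354]
120 [-1.106, -0.004, 1.468]
```

View pics/s13.png

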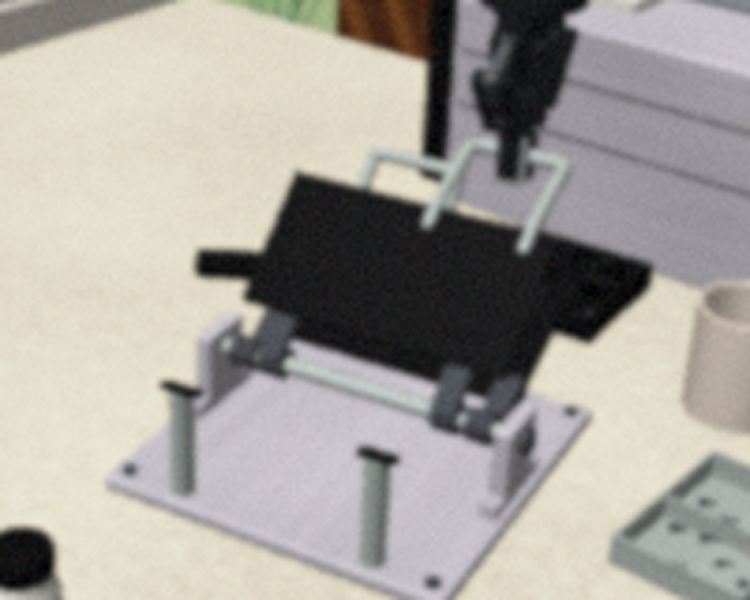

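Now the last 14°, slowly, watching the force.

Request:
{"name": "apply_moves", "arguments": {"moves": [[[-0.18,0,0.2],[0,0,0],-1],[[-0.35,0,0.39],[0,0,0],-1],[[-0.48,0,0.54],[0,0,0],-1],[[-0.6,0,0.7],[0,0,0],-1],[[-0.68,0,0.8],[0,0,0],-1],[[-0.75,0,0.91],[0,0,0],-1],[[-0.83,0,1.02],[0,0,0],-1],[[-0.83,0,1.02],[0,0,0],-1]]}}

```text
t: 20.25
eef_pos: [0.5558, 0.2377, 0.2156]
tool_rot: [0.001, 0.77, -0.638, -0.0]
contact_force: [-3.9, -2.2, -0.1]
gripper_width: 0.104
```

```bash
cat > st.py <<'E'
from jig import *
import sys
def st(side='b'):
    o=get_obs();p0=o["eef_pos"];M=vertR(); ax=J2W(PJ,[[0,0,.055]])[0]
    v=p0-[0,0,.0555]-ax; yj=-v@M[:,0]; a=np.degrees(np.arctan2(v[2],yj))
    print(p0,o["t"],np.round(o["contact_force"],1),"th",(150-a) if side=='b' else a-30,np.hypot(yj,v[2]),"xj",-v@M[:,1],"w",o["gripper_width"])
if __name__=="__main__": st(sys.argv[1])
E
python3 st.py b
```

```text
[0.55581148 0.23767495 0.21560569] 20.25 [-3.9 -2.2 -0.1] th 116.09814053450796 0.18843844100727994 xj 0.04517622489074404 w 0.10372821909411262
```

Request:
{"name": "apply_moves", "arguments": {"moves": [[[-0.04,0,0.055],[0,0,0],-1],[[-0.073,0,0.11],[0,0,0],-1],[[-0.11,0,0.165],[0,0,0],-1],[[-0.143,0,0.22],[0,0,0],-1],[[-0.143,0,0.22],[0,0,0],-1]]}}

```text
t: 20.88
eef_pos: [0.5552, 0.241, 0.2103]
tool_rot: [0.001, 0.77, -0.638, -0.0]
contact_force: [-4.8, -1.8, 1.5]
gripper_width: 0.106
```

```bash
python3 st.py b
```

```text
[0.55518689 0.24102779 0.21033936] 20.875 [-4.8 -1.8  1.5] th 118.00595263197195 0.18843618334912607 xj 0.04518585947742236 w 0.106413448849936
```

Request:
{"name": "apply_moves", "arguments": {"moves": [[[-0.03,0,0.055],[0,0,0],-1],[[-0.065,0,0.11],[0,0,0],-1],[[-0.065,0,0.11],[0,0,0],-1]]}}

```text
t: 21.25
eef_pos: [0.5549, 0.2426, 0.2076]
tool_rot: [0.001, 0.77, -0.638, -0.0]
contact_force: [-4.1, -1.5, 1.5]
gripper_width: 0.102
```

```bash
python3 st.py b
```

```text
[0.55493687 0.24261126 0.20759758] 21.25 [-4.1 -1.5  1.5] th 118.97151240575148 0.18836919801269078 xj 0.04523459048226539 w 0.1017948039463243
```

Request:
{"name": "apply_moves", "arguments": {"moves": [[[-0.03,0,0.055],[0,0,0],-1],[[-0.065,0,0.11],[0,0,0],-1],[[-0.095,0,0.165],[0,0,0],-1],[[-0.095,0,0.165],[0,0,0],-1]]}}

```text
t: 21.75
eef_pos: [0.5545, 0.245, 0.2035]
tool_rot: [0.001, 0.77, -0.638, -0.0]
contact_force: [-4.5, -2.2, 2.0]
gripper_width: 0.102
```

```bash
python3 st.py b
```

```text
[0.55449281 0.24498296 0.20350306] 21.75 [-4.5 -2.2  2. ] th 120.41706233522065 0.18838622677055863 xj 0.04523919589658467 w 0.10185618415854057
```

Request:
{"name": "apply_moves", "arguments": {"moves": [[[-0.03,0,0.055],[0,0,0],-1],[[-0.06,0,0.11],[0,0,0],-1],[[-0.06,0,0.11],[0,0,0],-1]]}}

```text
t: 22.12
eef_pos: [0.5544, 0.2456, 0.2025]
tool_rot: [0.001, 0.77, -0.638, 0.0]
contact_force: [-9.9, -7.5, 15.5]
gripper_width: 0.107
```

```bash
python3 st.py b; python3 - <<'E'
from h import *
save(cam("scene"),"s14.png",crop=(120,240,200,360))
E
```

```text
[0.55440597 0.24564641 0.202486  ] 22.125 [-9.9 -7.5 15.5] th 120.7862109838604 0.18846897734914014 xj 0.04527720971050616 w 0.10653800503871987
s14.png scale 5.0
```

View pics/s14.png

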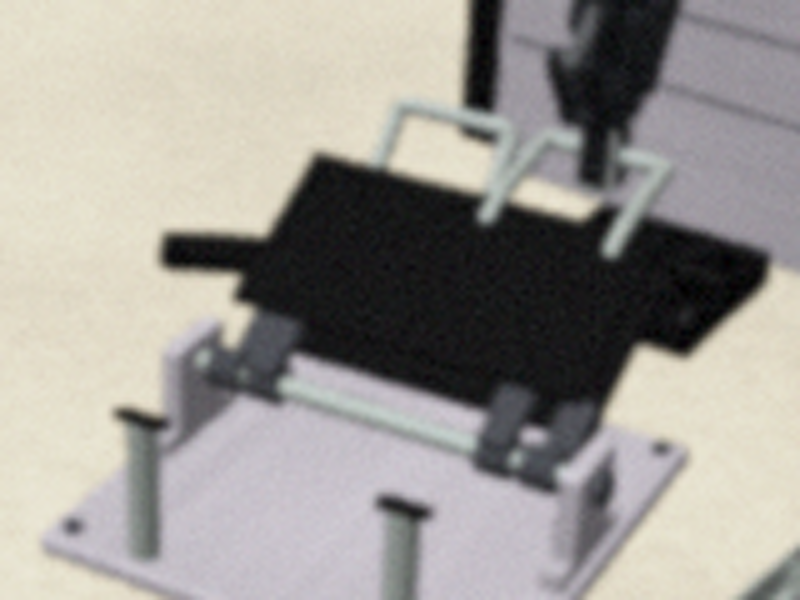

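Request:
{"name": "apply_moves", "arguments": {"moves": [[[0.02,0,-0.04],[0,0,0],-0.5],[[0.02,0,-0.04],[0,0,0],0],[[0.02,0,-0.04],[0,0,0],0],[[0.02,0,-0.8],[0,0,0],0],[[0.02,0,-2],[0,0,0],0],[[0.02,0,-3],[0,0,0],0],[[0.02,1.5,-3.2],[0,0,0],0],[[0.02,3.6,-3.2],[0,0,0],0],[[0.02,3.6,-3.2],[0,0,0],0],[[0.02,3.6,-3.2],[0,0,0],0]]}}

```text
t: 23.42
eef_pos: [0.4672, 0.2295, 0.2824]
tool_rot: [-0.001, 0.77, -0.638, 0.001]
contact_force: [0.2, -0.6, 0.2]
gripper_width: 0.503
```

```bash
python3 st.py a; python3 - <<'E'
from jig import *
o=get_obs();R0=q2R(o["tool_rot"]);p0=o["eef_pos"];print(np.round(o["q"],2))
b=bar('a',0.);print(b,rows(vertR(),b+[0,0,.054],R0,p0))
w=cam("wrist");w["e"]=w["e"]+q2R(o["tool_rot"])[:,0]*.0012; save(w,"w15.png")
print(proj(w,J2W(PJ,[leafpt('a',0,x,.1885,0) for x in(-.01,-.045,-.08)]))*1.5625)
E
```

```text
[0.46717366 0.22952998 0.28237558] 23.425 [ 0.2 -0.6  0.2] th 16.19029052269682 0.2381726070625132 xj -0.043430565546979515 w 0.5034879600331884
[-0.29  0.27 -0.34  1.93  0.11  0.96 -2.06]
[0.46593516 0.22763378 0.14925   ] ([0.066, 0.069, 3.165], [-0.011, 0.0, -0.002])
w15.png scale 1.5625
[[245.03066692 401.45585969]
 [329.45091879 401.33176347]
 [406.83099016 401.21801619]]
```

View pics/w15.png

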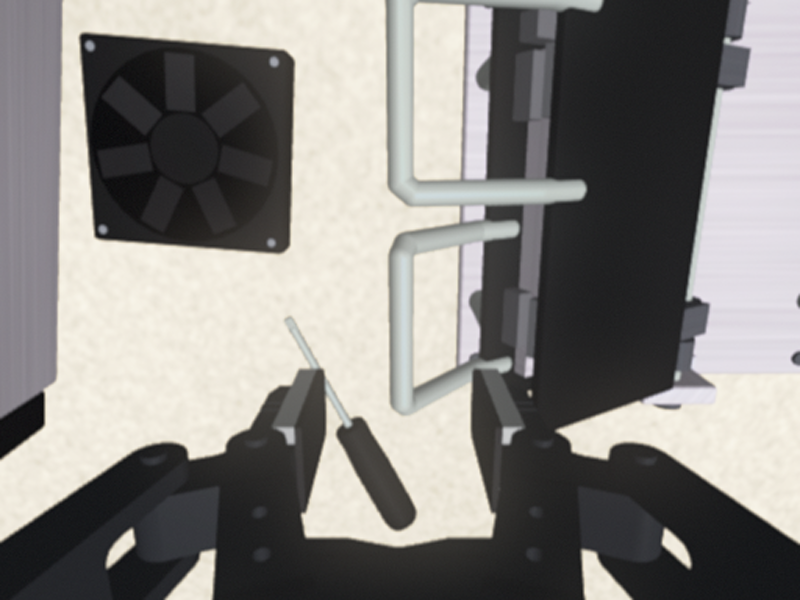

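Request:
{"name": "apply_moves", "arguments": {"moves": [[[0.06,0.07,1.5],[0,0,0],0],[[0.06,0.07,2.8],[0,0,0],0],[[0.06,0.07,3.15],[0,0,0],0],[[0.06,0.07,3.15],[0,0,0],-0.6],[[0.06,0.07,3.15],[0,0,0],-1],[[0.06,0.07,3.15],[0,0,0],-1],[[0.06,0.07,3.15],[0,0,0],-1],[[0.06,0.07,3.15],[0,0,0],-1]], "force": 45}}

```text
t: 24.48
eef_pos: [0.4657, 0.2281, 0.2035]
tool_rot: [-0.001, 0.77, -0.638, 0.0]
contact_force: [1.3, 1.7, 6.2]
gripper_width: 0.096
```

```bash
python3 st.py a; python3 - <<'E'
from jig import *
o=get_obs();R0=q2R(o["tool_rot"]);p0=o["eef_pos"]
for d in(3,*range(6,121,6),121,122): print(d,rows(R0,p0+bar('a',np.radians(d))-bar('a',0),R0,p0)[0])
E
```

```text
[0.46569935 0.22808087 0.20345504] 24.475 [1.3 1.7 6.2] th -0.41479941289155065 0.18827586378947175 xj -0.04514857805867072 w 0.0957761042562726
3 [0.206, -0.001, -0.337]
6 [0.429, -0.001, -0.662]
12 [0.926, -0.003, -1.276]
18 [1.484, -0.004, -1.834]
24 [2.097, -0.005, -2.331]
30 [2.758, -0.006, -2.761]
36 [3.461, -0.007, -3.12]
42 [4.198, -0.008, -3.403]
48 [4.96, -0.008, -3.608]
54 [5.74, -0.009, -3.732]
60 [6.528, -0.009, -3.774]
66 [7.316, -0.009, -3.733]
72 [8.095, -0.009, -3.61]
78 [8.858, -0.009, -3.406]
84 [9.595, -0.008, -3.123]
90 [10.298, -0.008, -2.766]
96 [10.96, -0.007, -2.336]
102 [11.574, -0.006, -1.84]
108 [12.132, -0.005, -1.282]
114 [12.629, -0.004, -0.669]
120 [13.06, -0.003, -0.007]
121 [13.125, -0.002, 0.107]
122 [13.187, -0.002, 0.223]
```

Request:
{"name": "apply_moves", "arguments": {"moves": [[[0.1,0,-0.17],[0,0,0],-1],[[0.2,0,-0.34],[0,0,0],-1],[[0.43,0,-0.66],[0,0,0],-1],[[0.67,0,-0.97],[0,0,0],-1],[[0.93,0,-1.28],[0,0,0],-1],[[1.2,0,-1.56],[0,0,0],-1],[[1.48,0,-1.83],[0,0,0],-1],[[1.79,0,-2.09],[0,0,0],-1],[[2.1,0,-2.33],[0,0,0],-1],[[2.42,0,-2.55],[0,0,0],-1],[[2.76,0,-2.76],[0,0,0],-1],[[3.1,0,-2.95],[0,0,0],-1],[[3.46,0,-3.12],[0,0,0],-1],[[3.46,0,-3.12],[0,0,0],-1]]}}

```text
t: 26.22
eef_pos: [0.4816, 0.1457, 0.2827]
tool_rot: [-0.003, 0.77, -0.637, -0.0]
contact_force: [-1.2, 8.5, 12.7]
gripper_width: 0.098
```

```bash
python3 st.py a; python3 - <<'E'
from h import *
save(cam("scene"),"s16.png",crop=(100,250,180,380))
E
```

```text
[0.48160278 0.14572935 0.28271037] 26.225 [-1.2  8.5 12.7] th 35.122161509077614 0.18982482710852677 xj -0.0448325374243327 w 0.09827767277646338
s16.png scale 4.0
```

View pics/s16.png

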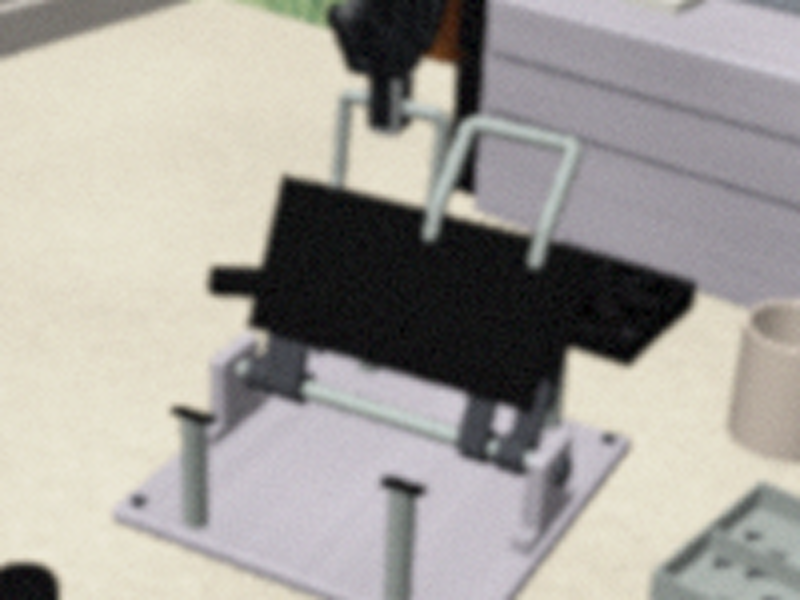

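Request:
{"name": "apply_moves", "arguments": {"moves": [[[0.37,0,-0.18],[0,0,0],-1],[[0.74,0,-0.33],[0,0,0],-1],[[1.12,0,-0.44],[0,0,0],-1],[[1.5,0,-0.54],[0,0,0],-1],[[1.89,0,-0.61],[0,0,0],-1],[[2.28,0,-0.66],[0,0,0],-1],[[2.67,0,-0.69],[0,0,0],-1],[[3.07,0,-0.7],[0,0,0],-1],[[3.46,0,-0.69],[0,0,0],-1],[[3.85,0,-0.66],[0,0,0],-1],[[4.24,0,-0.61],[0,0,0],-1],[[4.63,0,-0.54],[0,0,0],-1],[[5.02,0,-0.44],[0,0,0],-1],[[5.4,0,-0.33],[0,0,0],-1],[[5.77,0,-0.19],[0,0,0],-1],[[6.13,0,-0.04],[0,0,0],-1],[[6.13,0,-0.04],[0,0,0],-1]]}}

```text
t: 28.4
eef_pos: [0.5114, -0.0082, 0.2827]
tool_rot: [-0.002, 0.77, -0.638, 0.002]
contact_force: [6.8, 0.4, 1.5]
gripper_width: 0.097
```

```bash
python3 st.py a; python3 - <<'E'
from h import *
save(cam("scene"),"s17.png",crop=(100,250,180,380))
E
```

```text
[ 0.51137862 -0.00818102  0.2826602 ] 28.4 [6.8 0.4 1.5] th 84.07099036886709 0.18855696726380747 xj -0.04418958819453001 w 0.09661136962627757
s17.png scale 4.0
```

View pics/s17.png

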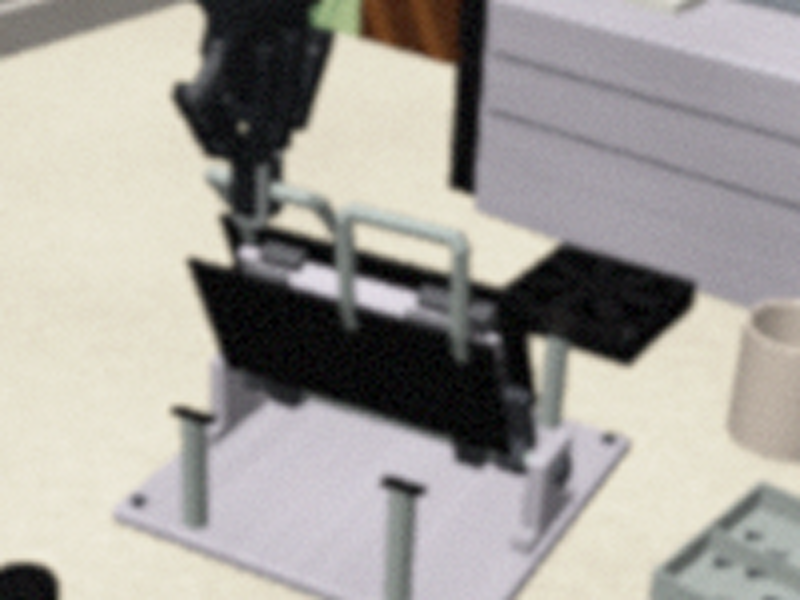

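Request:
{"name": "apply_moves", "arguments": {"moves": [[[0.36,0,0.17],[0,0,0],-1],[[0.7,0,0.36],[0,0,0],-1],[[1.04,0,0.57],[0,0,0],-1],[[1.36,0,0.79],[0,0,0],-1],[[1.68,0,1.03],[0,0,0],-1],[[1.98,0,1.28],[0,0,0],-1],[[2.27,0,1.55],[0,0,0],-1],[[2.54,0,1.84],[0,0,0],-1],[[2.79,0,2.14],[0,0,0],-1],[[3.03,0,2.45],[0,0,0],-1],[[3.15,0,2.61],[0,0,0],-1],[[3.26,0,2.78],[0,0,0],-1],[[3.26,0,2.78],[0,0,0],-1]]}}

```text
t: 30.08
eef_pos: [0.5268, -0.0876, 0.2127]
tool_rot: [-0.002, 0.77, -0.638, 0.002]
contact_force: [8.7, 2.3, -2.8]
gripper_width: 0.099
```

```bash
python3 st.py a; python3 - <<'E'
from h import *
save(cam("scene"),"s18.png",crop=(100,250,180,380))
E
```

```text
[ 0.52677896 -0.08758761  0.21269337] 30.075 [ 8.7  2.3 -2.8] th 117.07100475000846 0.1879939404218133 xj -0.043820376196631525 w 0.09923054022026818
s18.png scale 4.0
```

View pics/s18.png

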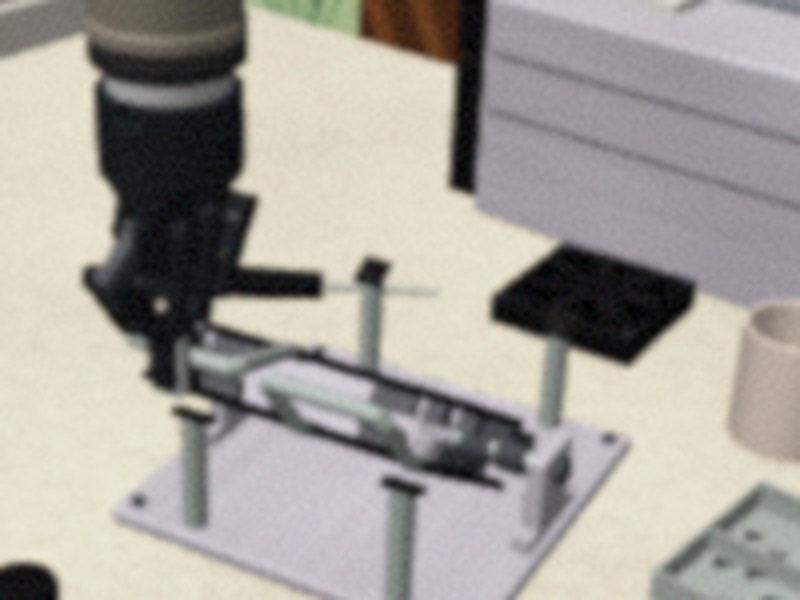

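Request:
{"name": "apply_moves", "arguments": {"moves": [[[0.035,0,0.056],[0,0,0],-1],[[0.07,0,0.113],[0,0,0],-1],[[0.1,0,0.17],[0,0,0],-1],[[0.135,0,0.226],[0,0,0],-1],[[0.135,0,0.226],[0,0,0],-1]]}}

```text
t: 30.75
eef_pos: [0.5274, -0.0909, 0.2075]
tool_rot: [-0.002, 0.77, -0.638, 0.002]
contact_force: [7.5, 2.9, 1.4]
gripper_width: 0.103
```

```bash
python3 st.py a
```

```text
[ 0.52744301 -0.09091375  0.20750593] 30.75 [7.5 2.9 1.4] th 118.95896288119647 0.18812290384766114 xj -0.04378627230378774 w 0.10265802395781792
```

Request:
{"name": "apply_moves", "arguments": {"moves": [[[0.03,0,0.056],[0,0,0],-1],[[0.06,0,0.113],[0,0,0],-1],[[0.06,0,0.113],[0,0,0],-1]]}}

```text
t: 31.12
eef_pos: [0.5277, -0.0925, 0.2047]
tool_rot: [-0.002, 0.77, -0.638, 0.002]
contact_force: [7.1, 0.7, 1.7]
gripper_width: 0.1
```

```bash
python3 st.py a
```

```text
[ 0.52773762 -0.09253942  0.20474051] 31.125 [7.1 0.7 1.7] th 119.94002446815583 0.1881400072811965 xj -0.043799032489639934 w 0.10011355835580471
```

Request:
{"name": "apply_moves", "arguments": {"moves": [[[0.03,0,0.056],[0,0,0],-1],[[0.06,0,0.113],[0,0,0],-1],[[0.06,0,0.113],[0,0,0],-1]]}}

```text
t: 31.5
eef_pos: [0.5281, -0.0941, 0.202]
tool_rot: [-0.002, 0.77, -0.638, 0.002]
contact_force: [7.2, 1.4, 1.9]
gripper_width: 0.096
```

```bash
python3 st.py a;python3 - <<'E'
from h import *
save(cam("scene"),"s19.png",crop=(130,250,200,360))
E
```

```text
[ 0.52805528 -0.09412479  0.20198625] 31.5 [7.2 1.4 1.9] th 120.91242450165208 0.18818681635904938 xj -0.043781641487244144 w 0.09566036185904729
s19.png scale 5.0
```

View pics/s19.png

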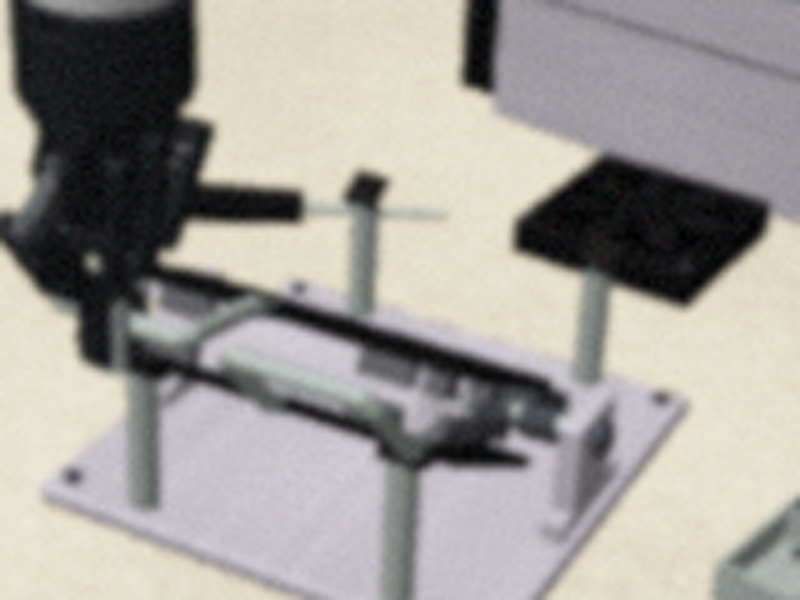

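Request:
{"name": "apply_moves", "arguments": {"moves": [[[0.03,0,0.056],[0,0,0],-1],[[0.03,0,0.056],[0,0,0],-1]]}}

```text
t: 31.8
eef_pos: [0.5282, -0.0949, 0.2007]
tool_rot: [-0.002, 0.77, -0.638, 0.002]
contact_force: [6.6, 0.2, 3.1]
gripper_width: 0.094
```

```bash
python3 st.py a
```

```text
[ 0.52820881 -0.09488717  0.20066598] 31.8 [6.6 0.2 3.1] th 121.37869482824283 0.18823075838881023 xj -0.04377252719072619 w 0.09429759364033478
```

Request:
{"name": "apply_moves", "arguments": {"moves": [[[0.03,0,0.056],[0,0,0],-1],[[0.03,0,0.056],[0,0,0],-1]]}}

```text
t: 32.05
eef_pos: [0.5283, -0.0951, 0.1999]
tool_rot: [-0.002, 0.77, -0.638, 0.002]
contact_force: [3.6, 2.4, 9.3]
gripper_width: 0.095
```

```bash
python3 st.py a
```

```text
[ 0.52833023 -0.09508746  0.19986973] 32.05 [3.6 2.4 9.3] th 121.62367929176887 0.18804362171094888 xj -0.043690456026035066 w 0.09537910367705266
```

Request:
{"name": "apply_moves", "arguments": {"moves": [[[0.01,0,0.03],[0,0,0],-1],[[0.01,0,0.03],[0,0,0],-1]]}}

```text
t: 32.3
eef_pos: [0.5284, -0.0951, 0.1998]
tool_rot: [-0.002, 0.77, -0.638, 0.002]
contact_force: [1.0, 4.2, 14.6]
gripper_width: 0.096
```

```bash
python3 st.py a;python3 - <<'E'
from h import *
save(cam("scene"),"s20.png",crop=(150,240,200,320))
E
```

```text
[ 0.52838121 -0.09514064  0.19976023] 32.3 [ 1.   4.2 14.6] th 121.6619726415689 0.18804593694151658 xj -0.043650255048229586 w 0.0960366053436622
s20.png scale 6.666666666666667
```

View pics/s20.png

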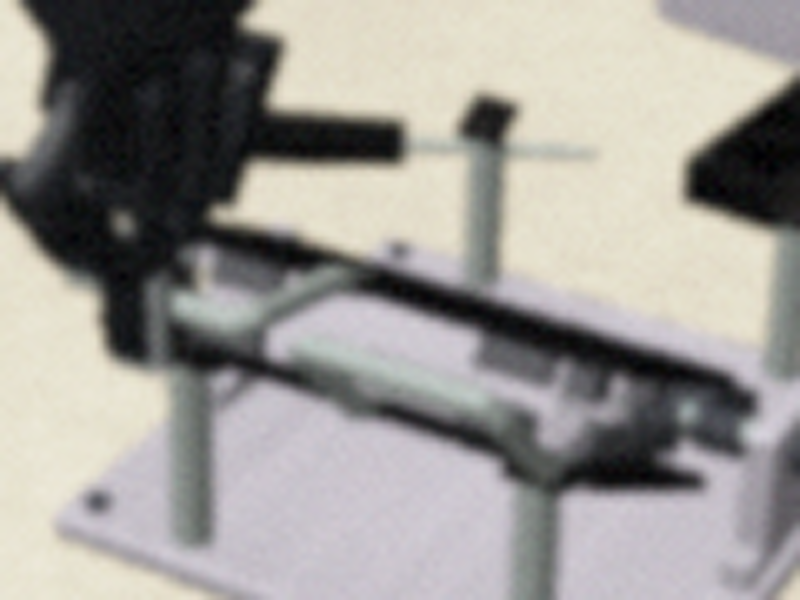

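Request:
{"name": "apply_moves", "arguments": {"moves": [[[-0.05,0,-0.1],[0,0,0],-1],[[-0.12,0,-0.2],[0,0,0],-1],[[-0.21,0,-0.33],[0,0,0],-1],[[-0.32,0,-0.5],[0,0,0],-1],[[-0.43,0,-0.66],[0,0,0],-1],[[-0.67,0,-0.97],[0,0,0],-1],[[-0.93,0,-1.28],[0,0,0],-1],[[-1.2,0,-1.56],[0,0,0],-1],[[-1.48,0,-1.83],[0,0,0],-1],[[-1.48,0,-1.83],[0,0,0],-1]]}}

```text
t: 33.6
eef_pos: [0.5216, -0.0608, 0.2448]
tool_rot: [-0.001, 0.77, -0.638, 0.003]
contact_force: [5.7, -1.9, 2.4]
gripper_width: 0.095
```

```bash
python3 st.py a;python3 - <<'E'
from h import *
save(cam("scene"),"s21.png",crop=(130,250,200,360))
E
```

```text
[ 0.52156266 -0.06077627  0.24478267] 33.6 [ 5.7 -1.9  2.4] th 104.17671636792849 0.1872334355038 xj -0.043961179938301995 w 0.09487827637917738
s21.png scale 5.0
```

View pics/s21.png

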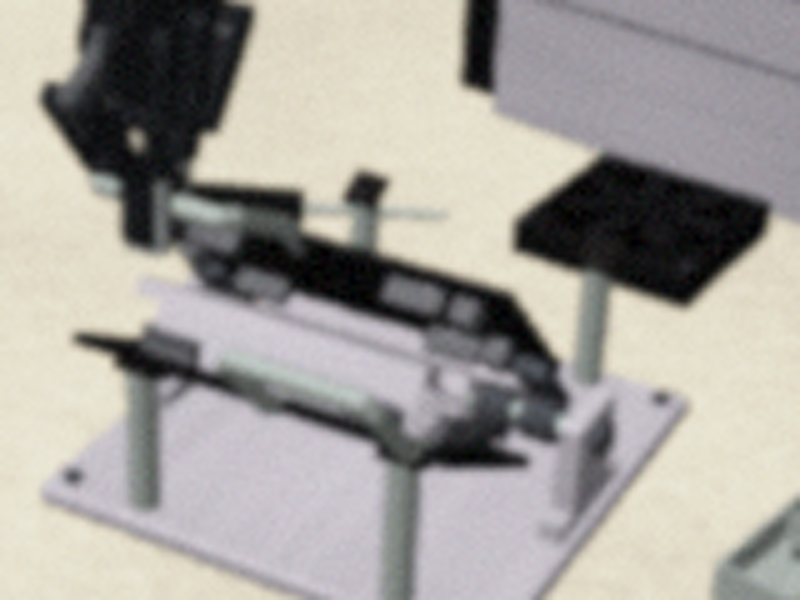

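Request:
{"name": "apply_moves", "arguments": {"moves": [[[-0.61,0,-0.5],[0,0,0],-1],[[-1.28,0,-0.93],[0,0,0],-1],[[-1.98,0,-1.28],[0,0,0],-1],[[-2.72,0,-1.57],[0,0,0],-1],[[-3.48,0,-1.77],[0,0,0],-1],[[-4.26,0,-1.89],[0,0,0],-1],[[-5.05,0,-1.93],[0,0,0],-1],[[-5.83,0,-1.89],[0,0,0],-1],[[-6.61,0,-1.77],[0,0,0],-1],[[-7.38,0,-1.56],[0,0,0],-1],[[-8.11,0,-1.28],[0,0,0],-1],[[-8.82,0,-0.92],[0,0,0],-1],[[-9.48,0,-0.49],[0,0,0],-1],[[-10.09,0,0.0],[0,0,0],-1],[[-10.37,0,0.28],[0,0,0],-1],[[-10.65,0,0.56],[0,0,0],-1],[[-10.65,0,0.56],[0,0,0],-1]]}}

```text
t: 35.78
eef_pos: [0.4703, 0.2038, 0.2294]
tool_rot: [-0.002, 0.771, -0.637, -0.0]
contact_force: [1.6, 5.4, 3.2]
gripper_width: 0.096
```

```bash
python3 st.py a
```

```text
[0.47031458 0.20384945 0.22938542] 35.775 [1.6 5.4 3.2] th 10.527463794755647 0.18295343819198148 xj -0.045118713541352676 w 0.09574288524521539
```

Request:
{"name": "apply_moves", "arguments": {"moves": [[[-0.27,0,0.32],[0,0,0],-1],[[-0.52,0,0.64],[0,0,0],-1],[[-0.64,0,0.8],[0,0,0],-1],[[-0.75,0,0.97],[0,0,0],-1],[[-0.82,0,1.08],[0,0,0],-1],[[-0.89,0,1.19],[0,0,0],-1],[[-0.89,0,1.19],[0,0,0],-1]]}}

```text
t: 36.65
eef_pos: [0.4662, 0.2252, 0.1996]
tool_rot: [-0.001, 0.77, -0.638, -0.0]
contact_force: [2.8, 6.8, 1.4]
gripper_width: 0.098
```

```bash
python3 st.py a;python3 - <<'E'
from h import *
save(cam("scene"),"s22.png",crop=(110,250,180,360))
E
```

```text
[0.46619181 0.2251996  0.19959195] 36.65 [2.8 6.8 1.4] th -1.0121182084456528 0.1838370210100587 xj -0.045200363873900244 w 0.09792516998870422
s22.png scale 4.285714285714286
```

View pics/s22.png

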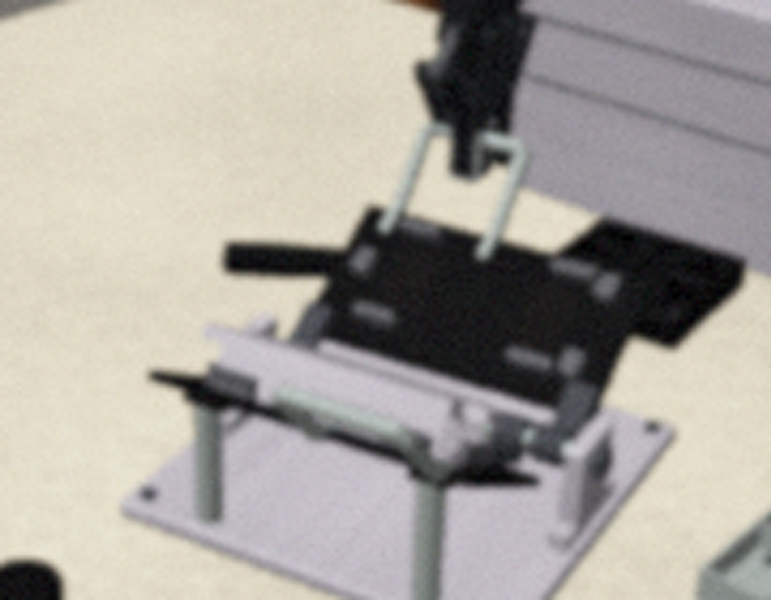

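Request:
{"name": "apply_moves", "arguments": {"moves": [[[-0.04,0,0.06],[0,0,0],-1],[[-0.07,0,0.12],[0,0,0],-1],[[-0.09,0,0.17],[0,0,0],-1],[[-0.09,0,0.17],[0,0,0],-1]]}}

```text
t: 37.2
eef_pos: [0.4657, 0.2275, 0.1955]
tool_rot: [-0.001, 0.77, -0.638, -0.0]
contact_force: [0.5, 6.9, 4.0]
gripper_width: 0.097
```

```bash
python3 st.py a
```

```text
[0.46570923 0.22754832 0.19549491] 37.2 [0.5 6.9 4. ] th -2.4899513968416898 0.1840098402656161 xj -0.04523787910618545 w 0.09674340916304258
```

Request:
{"name": "apply_moves", "arguments": {"moves": [[[-0.02,0,0.04],[0,0,0],-1],[[-0.04,0,0.08],[0,0,0],-1],[[-0.04,0,0.08],[0,0,0],-1]]}}

```text
t: 37.58
eef_pos: [0.4657, 0.2281, 0.1947]
tool_rot: [-0.001, 0.77, -0.638, 0.0]
contact_force: [-0.9, 2.6, 15.9]
gripper_width: 0.098
```

```bash
python3 st.py a
```

```text
[0.46568779 0.22806332 0.19470305] 37.575 [-0.9  2.6 15.9] th -2.7818503397920047 0.1840988058880016 xj -0.045163194966809164 w 0.09805213957487283
```

Request:
{"name": "apply_moves", "arguments": {"moves": [[[0,0,0],[0,0,0],-0.5],[[0,0,0],[0,0,0],0.1],[[0,0,0],[0,0,0],0.1],[[0,0,-1.5],[0,0,0],0.1],[[0,0,-4],[0,0,0],0.1],[[2,-1,-6.3],[0,0,0],0.1],[[4,-2,-8],[0,0,0],0.1],[[6,-3,-8.5],[0,0,0],0.1],[[8,-3.2,-8.5],[0,0,0],0.1],[[8.5,-3.2,-8.5],[0,0,0],0.1],[[8.5,-3.2,-8.5],[0,0,0],0.1]]}}

```text
t: 38.95
eef_pos: [0.5828, 0.0317, 0.4045]
tool_rot: [0.001, 0.769, -0.639, -0.001]
contact_force: [-1.0, 0.8, 0.3]
gripper_width: 0.551
```

```bash
python3 - <<'E'
from jig import *
import pickle
o=get_obs();print(o["eef_pos"],np.round(o["contact_force"],1),o["gripper_width"],o["t"])
w=cam("wrist"); w["e"]=w["e"]+q2R(o["tool_rot"])[:,0]*.0012
im=cv2.resize(w["color"][:,:,::-1],(800,600),interpolation=cv2.INTER_CUBIC); cv2.imwrite("pics/w23.png",im)
S=1.5625
def L(pts,col):
    q=(proj(w,J2W(PJ,pts))[:,::-1]+.5)*S-.5
    cv2.polylines(im,[np.round(q*8).astype(np.int32)],True,col,1,cv2.LINE_AA,3)
for sd in 'ab': L([leafpt(sd,0,x,r,-.016) for x,r in((.1,.03),(.1,.132),(-.1,.132),(-.1,.03))],(255,0,255))
L([leafpt('b',0,x,.085+y,.016) for x,y in((.07,.028),(.07,-.028),(-.07,-.028),(-.07,.028))],(0,0,255))
L([leafpt('b',0,x,.085+y,.016) for x,y in((.084,.01),(.084,-.01),(.07,-.01),(.07,.01))],(0,0,255))
L([leafpt('a',0,x,.1885,0) for x in(-.01,-.08)],(0,255,0));L([leafpt('b',0,x,.1885,0) for x in(.01,.08)],(0,255,0))
cv2.imwrite("pics/ov23.png",im); save(cam("scene"),"s23.png",crop=(120,250,180,353))
E
```

```text
[0.58283912 0.03173522 0.4044623 ] [-1.   0.8  0.3] 0.550519371217369 38.95
s23.png scale 4.615384615384615
```

View pics/w23.png

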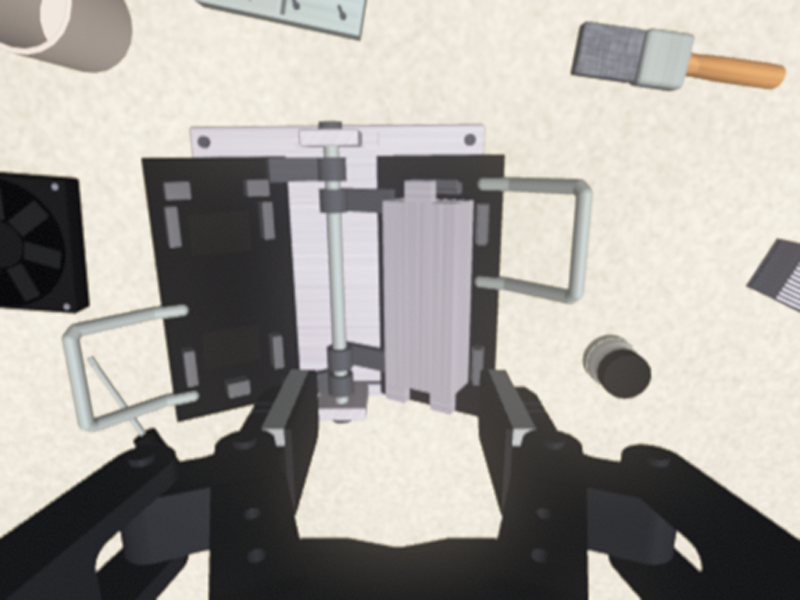

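View pics/ov23.png

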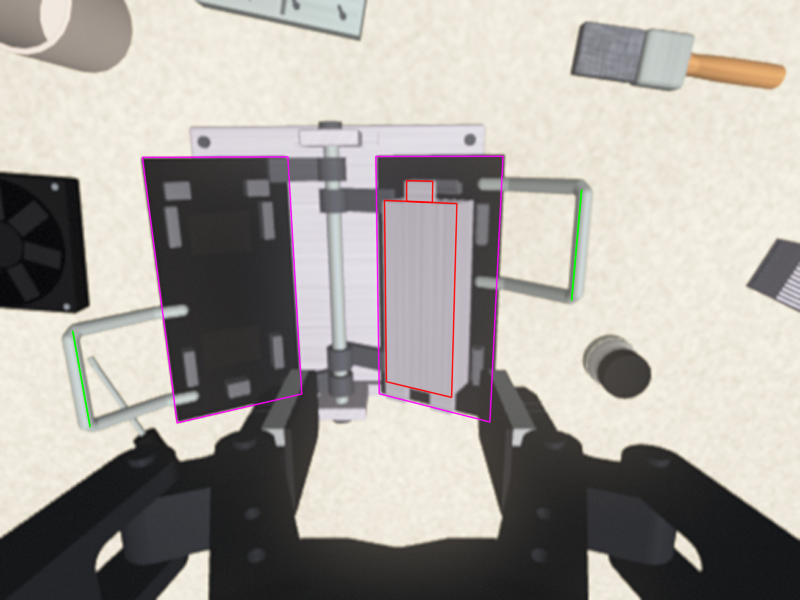

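View pics/s23.png

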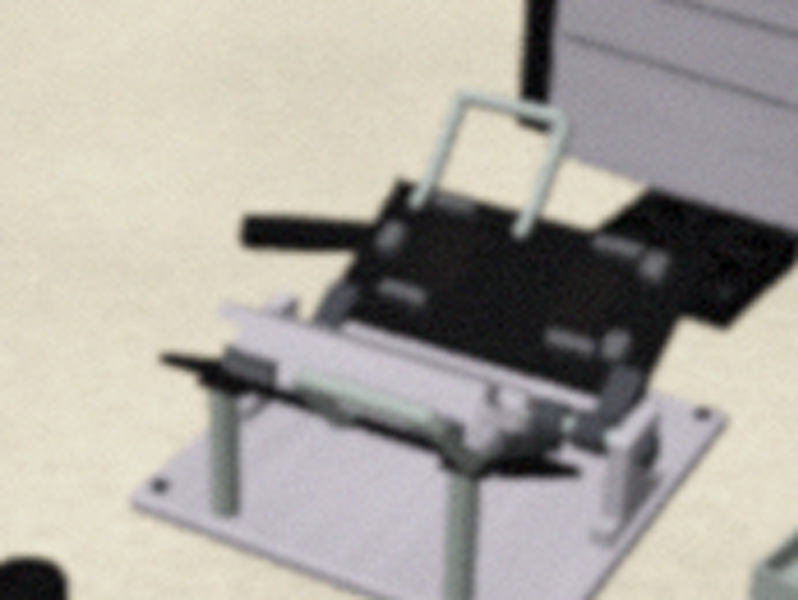

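```bash
python3 - <<'E'
import cv2
im=cv2.imread("pics/ov23.png")[140:430,360:520]; a=cv2.imread("pics/w23.png")[140:430,360:520]
cv2.imwrite("pics/z23.png",cv2.resize(cv2.hconcat([a,im]),None,fx=2.06,fy=2.06,interpolation=cv2.INTER_CUBIC))
E
```

```text
(no output)
```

View pics/z23.png

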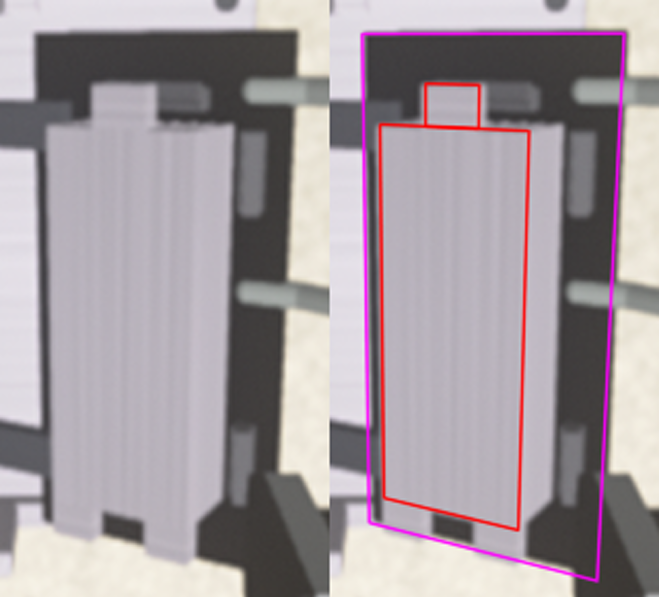

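```bash
python3 - <<'E'
from jig import *
o=get_obs();w=cam("wrist"); w["e"]=w["e"]+q2R(o["tool_rot"])[:,0]*.0012
v=lambda c,r:(((r+.5)/2.06+140)/1.5625-.5,((c+.5)/2.06+360)/1.5625-.5)
# b coords: x jig, y outward, h
obs=[(.07,-.028,.016,v(47,125)),(.084,-.01,.016,v(92,83)),(.084,.01,.016,v(157,83)),(-.084,-.028,.016,v(55,530)),(-.084,-.011,.016,v(98,540)),(-.084,.011,.016,v(147,552)),(-.084,.028,.016,v(190,562)),(-.07,-.011,.016,v(102,513)),(-.07,.011,.016,v(145,522))]
X=np.array([q[:3] for q in obs]);px=np.array([q[3] for q in obs])
def P(p):
    Y=R.from_rotvec(p[3:6]).apply(X)+p[:3]
    return J2W(PJ,[leafpt('b',0,y[0],.085+y[1],y[2]) for y in Y])
r=least_squares(lambda p:(proj(w,P(p))-px).ravel(),np.zeros(6))
print(np.round(r.x[:3]*1e3,2),np.round(np.degrees(r.x[3:]),2));print(np.round(r.fun.reshape(-1,2),2))
print(np.round((proj(w,P(np.zeros(6)))-px),2))
E
```

```text
[1.89 0.06 7.12] [-3.22 -3.45  1.09]
[[-0.44  0.11]
 [-0.01  1.1 ]
 [ 0.77 -1.36]
 [ 0.25  0.07]
 [ 0.21 -0.85]
 [ 0.62  0.71]
 [ 0.85  0.88]
 [-1.75 -2.15]
 [-0.6   1.47]]
[[-0.17  4.29]
 [ 0.37  4.62]
 [ 0.84  1.2 ]
 [ 0.41  2.12]
 [ 0.45  0.78]
 [ 0.98  1.85]
 [ 1.33  1.69]
 [-1.78 -0.38]
 [-0.56  2.72]]
```

```bash
python3 - <<'E'
from jig import *
o=get_obs();R0=q2R(o["tool_rot"]);p0=o["eef_pos"];print(p0,o["t"])
V=vertR();Rt=V@R.from_rotvec([0,np.pi/6,0]).as_matrix(); C=J2W(PJ,[leafpt('b',0,0,.085,.016)])[0]
T=C-Rt[:,2]*.24-Rt[:,1]*.02; print(Rt[:,2],C,T,rows(Rt,T,R0,p0))
E
```

```text
[0.58237715 0.03534021 0.4048245 ] 39.1
[ 0.09295602 -0.4912832  -0.8660254 ] [0.55269809 0.0111317  0.11135641] [0.55003997 0.13275791 0.3192025 ] ([-4.069, 0.529, 3.428], [0.005, 3.003, 0.019])
```

Request:
{"name": "apply_moves", "arguments": {"moves": [[[-1.3,0.2,1.1],[0,1,0],0.1],[[-2.7,0.4,2.3],[0,2,0],0.1],[[-4.07,0.53,3.4],[0,3,0],0.1],[[-4.07,0.53,3.4],[0,3,0],0.1],[[-4.07,0.53,3.4],[0,3,0],0.1],[[-4.07,0.53,3.4],[0,3,0],0.1],[[-4.07,0.53,3.4],[0,3,0],0.1]]}}

```text
t: 39.98
eef_pos: [0.5516, 0.129, 0.321]
tool_rot: [0.165, 0.743, -0.617, 0.199]
contact_force: [-0.4, 0.3, -0.1]
gripper_width: 0.55
```

```bash
python3 - <<'E'
from jig import *
o=get_obs();print(o["eef_pos"],o["t"],np.abs(o["joint_vel"]).max())
w=cam("wrist"); w["e"]=w["e"]+q2R(o["tool_rot"])[:,0]*.0012
import pickle; pickle.dump({k:w[k] for k in("mtx","Rm","e")},open("w24.pkl","wb"))
S=1.5625;im=cv2.resize(w["color"][:,:,::-1],(800,600),interpolation=cv2.INTER_CUBIC); cv2.imwrite("pics/w24.png",im)
def L(pts,col):
    q=(proj(w,J2W(PJ,pts))[:,::-1]+.5)*S-.5
    cv2.polylines(im,[np.round(q*8).astype(np.int32)],True,col,1,cv2.LINE_AA,3)
L([leafpt('b',0,x,r,-.016) for x,r in((.1,.03),(.1,.132),(-.1,.132),(-.1,.03))],(255,0,255))
L([leafpt('b',0,x,.085+y,.016) for x,y in((.07,.028),(.07,-.028),(-.07,-.028),(-.07,.028))],(0,0,255))
L([leafpt('b',0,x,.085+y,.016) for x,y in((.084,.01),(.084,-.01),(.07,-.01),(.07,.01))],(0,0,255))
for s in(1,-1): L([leafpt('b',0,x,.085+s*y,.016) for x,y in((-.07,.028),(-.084,.028),(-.084,.011),(-.07,.011))],(0,0,255))
cv2.imwrite("pics/ov24.png",im)
E
```

```text
[0.55160885 0.12900727 0.32101411] 39.975 0.0024281371684393236
```

View pics/w24.png

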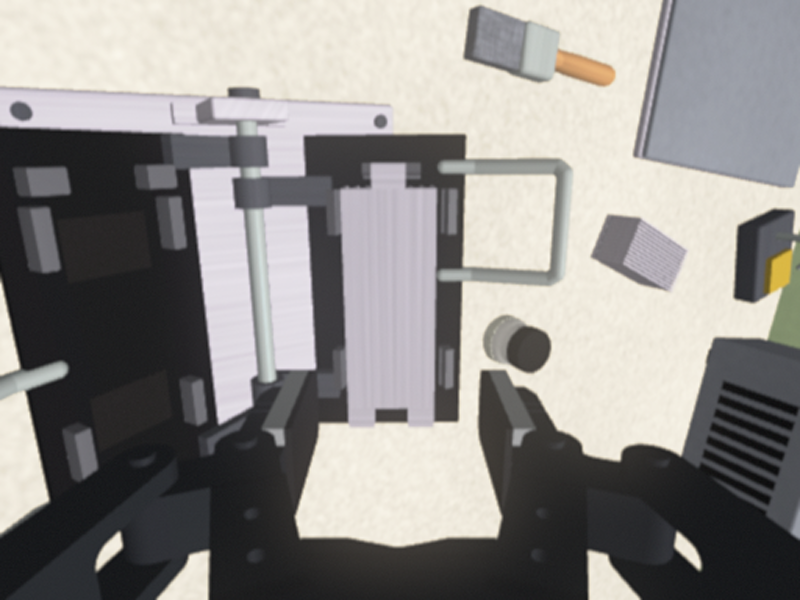

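View pics/ov24.png

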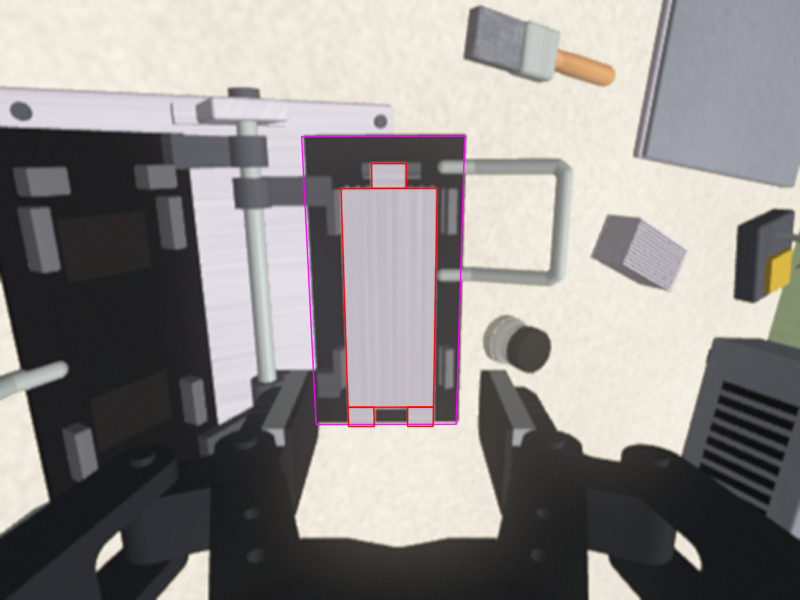

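```bash
python3 -c "
from station import *
print(hand_in())"
```

```text
the job is handed in; nothing more can be done
None
```

The heat sink is turned over: it lies contact face up in the receiving leaf, both leaves are open on their rests, and the job is handed in. It took about 40 s of the 72 s allowed.

- **Loading:** I gripped the sink 14 mm towards the single ear rather than at mid-length. At mid-length the outer finger would have hit an arm of the loading leaf's handle. I tilted it 30° and pressed it into the keyed nest with about 14 N.
- **Turning over:** I folded the receiving leaf down on it slowly, stopping when the wrist force jumped to about 20 N. Then I swung both leaves over by the loading handle and stopped when the receiving leaf met its props, at about 15 N. The scene camera showed the leaves staying together on the way over.
- **Opening:** I laid the loading leaf back until the force showed it on its rest, at about 16 N, then let go and moved clear.

**Last checks:**
- In a settled wrist-camera picture, the sink's outline and three ears match the home position in the receiving leaf to about a millimetre, and the receiving leaf sits at its rest angle.
- The loading leaf met its rest at the same place where I first gripped its handle. An earlier overlay agreed with that, but the arm was still moving when it was taken.
- The brush, jar and spare sink look unmoved in the last pictures. I compared positions only for the screwdriver, which had not moved.

**Checks that disagreed:**
- After loading, one fit from the wrist camera put the two-eared end 3 to 4 mm high. A second view, and the angle at which the folded leaf made contact, both indicated it was fully home.
- One fit after the turn-over was meaningless because that picture was also taken while the arm was moving. I retook it from a settled pose, and that retake is the first check listed above.

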